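Program the key fobs and move the job tag to done

ROBOT

A 6-joint arm with a two-finger parallel gripper is mounted at the origin on the work surface. World frame = base frame: x ahead of the robot, y to its left, z up, the work surface at z = 0. Lengths are in m, angles in rad, forces in N, time in s.
With the tool pointing down it reaches from about 0.4 to 0.925 m from the base axis. Payload 12.5 kg.
Tool frame: the origin (TCP) lies where the fingers leave the gripper's body, on its centre line; the fingertips stand 78 mm ahead of it and the grasp point (between the pads) lies 59 mm ahead of it; z points along the fingers, y is the line along which they close (so a half turn about z gives the same grasp; the last joint's range is limited). The gripper opens to 95 mm and grips with 3 to 60 N. Pads are 20 mm wide; open, the fingers measure 119 mm over their backs; the gripper's body (75 mm by 180 mm) begins 59 mm behind the grasp point.
Start: joints at [1.193, 0.491, 1.559, -0, 1.092, -0.106], TCP at [0.168, 0.602, 0.292] pointing down, gripper open.
Joint ranges: [-3.1, 3.1], [-0.84, 2.19], [0.05, 2.79], [-1.13, 4.28], [0.06, 2.93], [-2.69, 2.69]. Speed limits (rad/s): [2.22, 2.22, 2.79, 3.14, 3.14, 3.14].

INTERFACE

Orientations are given as [roll, pitch, yaw] about the fixed x, y, z axes, in that order (R = Rz(yaw) Ry(pitch) Rx(roll)).
In Python, from cell import get_obs, optics, job gives the robot as it stands.
- The arm moves only by the tool apply_moves, never from a script. Its arguments are lists of equal length, an entry for each row: "delta_pos": the shift along the world's x, y, z in m, a list of three; "rotation": the turn, a rotation vector about the world's x, y, z in rad, a list of three; "jaw": the closure, from 0 (fully open) to 1 (shut). A call has 1 to 12 rows; each row shifts and turns the commanded pose from where the row before left it; what a row does not reach is not made up. A row lasts 1/10 s, in which the tool goes at most 50 mm and 8.59 degrees, less where a joint would pass 70% of its speed; a pose out of reach is approached as far as the arm can. A call with a gripper value outside its range is refused whole. The fingers move at their own pace and stop on an object; "grip_force" is the grip in N (left out, the last holds). Time passes only in rows, so rows that do not move let the fingers close. It gives the time, the measured TCP pose, the force, the opening and the grip force at its end, in the units of the state.
- get_obs(): the state, without advancing time (a new reading comes with each control period).
- optics.read_camera(name): name is "side" or "top" or "wrist"; returns the picture (400x640x3 uint8, red, green, blue); there is no depth.
- optics.camera_params(name): a dict with "fovy" (degrees; the focal length in pixels is half the picture's height over the tangent of half this angle, whatever the lens; pixels are square), "cx", "cy" (the principal point, pixels), "R" (3x3) and "t" (3): a world point X has camera coordinates R X + t. Camera axes: x right, y down, z forward; pixel columns grow to the right and rows downward; lengths in m; the calibration is good to about 2 mm. A picture is of the moment at which its call begins: read the wrist's pose just before it. camera_params takes no time and is no camera call; for the wrist camera it gives the pose at the moment of the call.
- job.sign_off(): hands the job in; it is judged then, once.
The state is a dict: "time": time; "q": joint angles; "qd": joint speeds; "tau": joint torques, N m; "position": TCP position; "tool_rot": TCP orientation; "ft_force": force on the tool from outside, world axes, zero at the start; "moment": the same for the moment, N m; "gripper_width": finger opening in m; "grip_force": force on a finger pad.
Only numpy, scipy, OpenCV 4.12 (cv2) and the standard library are available. Lean on these libraries where they do the work, as an engineer would, in place of code of your own. Each camera call takes 0.05 s, during which the arm holds its last target. There are 200 camera calls.

TASK

Drop every key fob on the bench into its own pocket of the grey programming station, lying flat on the pocket floor with its buttons up; then press the orange plunger head fully down to its stop, hold it there for a second and let it spring back. Then take the job-tag hanger from its stand, hook it over the rail on the green intake band, and slide it along the rail, without lifting it off, until it hangs centred on the orange mark; leave the other things on the bench where they are.

Things in the scene. Friction and masses are not known exactly. Their poses are not given: they have to be found in the camera images.
- fob1_mid (a point): key fob: black rounded slab 50 (its x) x 28 (its y) x 16 (its z, buttons on top) mm, 45 g, lying flat; this point is its centre, 8 mm above its underside. Three to five fobs are present, the others absent
- fob2_mid (a point): key fob: black rounded slab 50 (its x) x 28 (its y) x 16 (its z, buttons on top) mm, 45 g, lying flat; this point is its centre, 8 mm above its underside. Three to five fobs are present, the others absent
- fob3_mid (a point): key fob: black rounded slab 50 (its x) x 28 (its y) x 16 (its z, buttons on top) mm, 45 g, lying flat; this point is its centre, 8 mm above its underside. Three to five fobs are present, the others absent
- fob4_mid (a point): key fob: black rounded slab 50 (its x) x 28 (its y) x 16 (its z, buttons on top) mm, 45 g, lying flat; this point is its centre, 8 mm above its underside. Three to five fobs are present, the others absent
- fob5_mid (a point): key fob: black rounded slab 50 (its x) x 28 (its y) x 16 (its z, buttons on top) mm, 45 g, lying flat; this point is its centre, 8 mm above its underside. Three to five fobs are present, the others absent
- pocket1 (a point): centre of a fob lying home in this pocket of the grey station. Pocket 56 mm along the point's x, 34 along y, 9 deep; fob length along x, either end first. Floor 8 mm below this point, station top 1 mm above it. Pockets 75 mm apart in y, 66 in x (1-3 nearer the robot). Midway along both long sides a finger notch, 26 mm wide, down to the floor
- pocket2 (a point): centre of a fob lying home in this pocket of the grey station. Pocket 56 mm along the point's x, 34 along y, 9 deep; fob length along x, either end first. Floor 8 mm below this point, station top 1 mm above it. Pockets 75 mm apart in y, 66 in x (1-3 nearer the robot). Midway along both long sides a finger notch, 26 mm wide, down to the floor
- pocket3 (a point): centre of a fob lying home in this pocket of the grey station. Pocket 56 mm along the point's x, 34 along y, 9 deep; fob length along x, either end first. Floor 8 mm below this point, station top 1 mm above it. Pockets 75 mm apart in y, 66 in x (1-3 nearer the robot). Midway along both long sides a finger notch, 26 mm wide, down to the floor
- pocket4 (a point): centre of a fob lying home in this pocket of the grey station. Pocket 56 mm along the point's x, 34 along y, 9 deep; fob length along x, either end first. Floor 8 mm below this point, station top 1 mm above it. Pockets 75 mm apart in y, 66 in x (1-3 nearer the robot). Midway along both long sides a finger notch, 26 mm wide, down to the floor
- pocket5 (a point): centre of a fob lying home in this pocket of the grey station. Pocket 56 mm along the point's x, 34 along y, 9 deep; fob length along x, either end first. Floor 8 mm below this point, station top 1 mm above it. Pockets 75 mm apart in y, 66 in x (1-3 nearer the robot). Midway along both long sides a finger notch, 26 mm wide, down to the floor
- pocket6 (a point): centre of a fob lying home in this pocket of the grey station. Pocket 56 mm along the point's x, 34 along y, 9 deep; fob length along x, either end first. Floor 8 mm below this point, station top 1 mm above it. Pockets 75 mm apart in y, 66 in x (1-3 nearer the robot). Midway along both long sides a finger notch, 26 mm wide, down to the floor
- plunger_top (a point): centre of the top face of the station's orange plunger head, 38 mm across and 14 mm thick, 77 mm above the bench when up; it goes straight down. Stands on a steel collar, 148 mm to the -y side of the pockets' middle in the station's frame. Axes as the station's (same as the pockets')
- plunger (a joint): travel of the plunger in m: 0 up, 0.014 at its hard stop; a spring pushes it back, 4 N at the top growing to 9 N at the stop
- rail_intake (a point): centre line of the steel job rail (round bar 10 mm thick, 280 mm long, 190 mm above the bench, a post 12 mm square at each end) at the middle of its green 50 mm long intake band. The point's y runs along the rail towards the orange mark, z up. The posts do not rise above the bar
- rail_mark (a point): centre line of the rail at the middle of the orange mark band (16 mm long), 120 to 170 mm along +y from the intake; axes as rail_intake
- hanger_saddle (a point): rigid job-tag hanger, 70 g: middle of the underside of its 6 mm thick bridge, which rests on the rail's top (5 mm above its centre line) when hooked. y along the rail, x across, z up. Under the bridge a mouth 20 mm wide, open downwards: at +x a steel lip (x 10 to 19, y +-15) 30 mm down, at -x a yellow plate (x -13 to -10) 115 mm down (y +-15, lowest 85 mm y +-27). Hangs balanced
- stand: blue slotted block 30 mm tall, base 70 x 90 mm, in which the hanger stands at first, same axes; its slot holds the lowest 26 mm of the hanger's yellow plate with 2 mm of play: lift the hanger straight up. Origin under its middle
- hanger_grip (a point): the hanger's black grip tab on top of the bridge: 10 mm (x) x 28 mm (y), 40 mm tall; this point is on its middle, 28 mm above the saddle point, 18 mm below the tab's top and 22 mm above the bridge's top. Axes as hanger_saddle
- mug: white mug, a bystander on the bench to be left alone; origin under its centre
- can: red drink can, a bystander on the bench to be left alone; origin under its centre
- driver: screwdriver, a bystander on the bench to be left alone; origin under its centre
- tape: roll of tape, a bystander on the bench to be left alone; origin under its centre
- tin: tin, a bystander on the bench to be left alone; origin under its centre
- spanner: wrench, a bystander on the bench to be left alone; origin under its centre
Not all that is in view belongs to the job. What is shaped like the part that bears fob2_mid but pink, purple or red is not meant.

How it is judged:
On the way, in this order (a step that is already met when the one before it is completed fails the run):
1. every fob present lies home in a pocket ((distance between fob1_mid and pocket1 below 0.0065 m or distance between fob1_mid and pocket2 below 0.0065 m or distance between fob1_mid and pocket3 below 0.0065 m or distance between fob1_mid and pocket4 below 0.0065 m or distance between fob1_mid and pocket5 below 0.0065 m or distance between fob1_mid and pocket6 below 0.0065 m) and angle between each of fob1_mid, fob2_mid, fob3_mid, fob4_mid, fob5_mid's own z axis and vertical below 0.12 rad and (distance between fob2_mid and pocket1 below 0.0065 m or distance between fob2_mid and pocket2 below 0.0065 m or distance between fob2_mid and pocket3 below 0.0065 m or distance between fob2_mid and pocket4 below 0.0065 m or distance between fob2_mid and pocket5 below 0.0065 m or distance between fob2_mid and pocket6 below 0.0065 m) and (distance between fob3_mid and pocket1 below 0.0065 m or distance between fob3_mid and pocket2 below 0.0065 m or distance between fob3_mid and pocket3 below 0.0065 m or distance between fob3_mid and pocket4 below 0.0065 m or distance between fob3_mid and pocket5 below 0.0065 m or distance between fob3_mid and pocket6 below 0.0065 m) and (distance between fob4_mid and pocket1 below 0.0065 m or distance between fob4_mid and pocket2 below 0.0065 m or distance between fob4_mid and pocket3 below 0.0065 m or distance between fob4_mid and pocket4 below 0.0065 m or distance between fob4_mid and pocket5 below 0.0065 m or distance between fob4_mid and pocket6 below 0.0065 m) and (distance between fob5_mid and pocket1 below 0.0065 m or distance between fob5_mid and pocket2 below 0.0065 m or distance between fob5_mid and pocket3 below 0.0065 m or distance between fob5_mid and pocket4 below 0.0065 m or distance between fob5_mid and pocket5 below 0.0065 m or distance between fob5_mid and pocket6 below 0.0065 m)), for 0.3 s.
2. the plunger is held down at its stop (value of joint plunger above 0.0125 m), for 0.6 s.
3. the plunger is up again (value of joint plunger below 0.003 m), for 0.1 s.
4. the hanger is hooked over the rail on the green intake band (y of hanger_saddle in the frame of rail_intake between -0.025 and 0.025 m and x of hanger_saddle in the frame of rail_intake between -0.01 and 0.01 m and z of hanger_saddle in the frame of rail_intake between 0 and 0.01 m and angle between hanger_saddle's own z axis and vertical below 0.25 rad), for 0.2 s.
5. the hanger, on the rail, passes half-way to the mark (y of hanger_saddle in the frame of rail_intake between 0.035 and 0.09 m and x of hanger_saddle in the frame of rail_intake between -0.01 and 0.01 m and z of hanger_saddle in the frame of rail_intake between 0 and 0.01 m and angle between hanger_saddle's own z axis and vertical below 0.25 rad), for 0.05 s.
At the end, for the whole second after the job is handed in: Every fob present lies in a pocket (centre within 6.5 mm of its home point, tilt under 0.12 rad), the plunger is up (within 3 mm), and the hanger hangs on the rail with its middle within 10 mm of the orange mark's middle, tilted less than 0.25 rad; all at rest (all of step 1 and value of joint plunger below 0.003 m and y of hanger_saddle in the frame of rail_mark between -0.01 and 0.01 m and x of hanger_saddle in the frame of rail_mark between -0.01 and 0.01 m and z of hanger_saddle in the frame of rail_mark between 0 and 0.01 m and angle between hanger_saddle's own z axis and vertical below 0.25 rad and linear speed of each of fob1, fob2, fob3, fob4, fob5, hanger below 0.03 m/s); the robot touches nothing.
It fails at once if a bystander (mug, can, screwdriver, tape, tin or wrench) is moved more than 4 cm (distance of any of mug, can, driver, tape, tin, spanner from where it was at the start of the episode above 0.04 m).
It fails at once if the hanger is lifted off the rail on its way between the intake band and the mark (y of hanger_saddle in the frame of rail_intake between 0.04 and 0.18 m and x of hanger_saddle in the frame of rail_intake between -0.012 and 0.012 m and z of hanger_saddle in the frame of rail_intake between 0.018 and 0.032 m).
Of fob1, fob2, fob3, fob4, fob5 only 3 to 5 are there at a start; the rules pass over those that are not, and their reading is None.
At some moment in a run one of fob1, fob2, fob3, fob4, fob5 may be knocked a few centimetres aside while the robot is not near it.
It also fails if it takes over 210 s, if anything falls off the work surface, if the arm or the gripper's body presses on something with over 40 N, if the wrist force passes 120 N, or if a joint passes its speed limit or range.

## Working session

There is one attempt and no reset: what is moved stays moved. The work goes in short steps, Python scripts to look and compute and a tool call to move; the robot and the scene stay as the last step left them, time stands still between calls to the robot, and variables do not carry over. Pictures are saved under pics/ and viewed, at most 14 in all, crops included, and the job is handed in when it is done.

Besides the shell and the picture viewer there is one more tool, called after "Emit:" by a JSON object that holds its "fn" and its "kwargs", one argument or row to a line. apply_moves: Moves the arm, as the interface text tells. Its arguments: {"type":"object","properties":{"delta_pos":{"type":"array","items":{"type":"array","items":{"type":"number"}}},"rotation":{"type":"array","items":{"type":"array","items":{"type":"number"}}},"jaw":{"type":"array","items":{"type":"number"}},"grip_force":{"type":"number"}},"required":["delta_pos","rotation","jaw"]}

```bash
mkdir -p pics; ls
cat > h.py <<'E'
import numpy as np, cv2, json
from cell import get_obs, optics, job
def save(n,f):
    p=optics.camera_params(n); im=optics.read_camera(n)
    cv2.imwrite(f'pics/{f}.png',im[:,:,::-1]); 
    json.dump({k:np.array(v).tolist() for k,v in p.items()},open(f'pics/{f}.json','w'))
def cam(f):
    p=json.load(open(f'pics/{f}.json')); F=200/np.tan(np.radians(p['fovy'])/2)
    return F,p['cx'],p['cy'],np.array(p['R']),np.array(p['t'])
def back(f,uv,z):
    F,cx,cy,R,t=cam(f); d=R.T@np.array([(uv[0]-cx)/F,(uv[1]-cy)/F,1]); c=-R.T@t
    return c+d*(z-c[2])/d[2]
def proj(f,X):
    F,cx,cy,R,t=cam(f); x=R@np.array(X)+t; return np.array([F*x[0]/x[2]+cx,F*x[1]/x[2]+cy])
E
python3 - <<'E'
from h import *
for n in('top','side','wrist'): save(n,n+'0'); print(n,optics.camera_params(n))
print(get_obs())
for n in('top','side'):
    im=cv2.imread(f'pics/{n}0.png'); cv2.imwrite(f'pics/{n}0b.png',cv2.resize(im,(800,500),interpolation=cv2.INTER_CUBIC))
E
```

```text
pics
top {'fovy': 46.12407620527108, 'cx': 325.74420356921206, 'cy': 200.86699721395655, 'R': array([[ 0.02348857, -0.99970351,  0.00641746],
       [-0.9974296 , -0.02386884, -0.06756086],
       [ 0.06769401, -0.00481406, -0.99769452]]), 't': array([-0.00728755,  0.54060754,  1.70038069])}
side {'fovy': 43.22708980275272, 'cx': 319.14178934151033, 'cy': 204.32469319410893, 'R': array([[ 0.96845005, -0.24853452,  0.01830542],
       [-0.16170539, -0.68259915, -0.71267788],
       [ 0.18962032,  0.68723285, -0.70125255]]), 't': array([-0.52247695,  0.20785481,  1.3555421 ])}
wrist {'fovy': 71.38305534337916, 'cx': 319.64386305137253, 'cy': 197.53675534440725, 'R': array([[ 2.67767427e-01,  9.63483154e-01, -9.04307543e-04],
       [ 9.20104588e-01, -2.55433144e-01,  2.96919948e-01],
       [ 2.85846377e-01, -8.03375480e-02, -9.54901946e-01]]), 't': array([-0.62564148, -0.03369645,  0.39242387])}
{'time': 0.15, 'q': array([ 1.19342448e+00,  4.91443874e-01,  1.55929846e+00, -2.95608480e-05,
        1.09168152e+00, -1.05578113e-01]), 'qd': array([-0.00084797, -0.00158023, -0.00289808, -0.00017597,  0.00062589,
        0.00079343]), 'tau': array([ 1.37394443e-03, -6.12896419e+01, -2.58275610e+01,  6.92593725e-02,
        4.73519729e-02, -6.06331105e-05]), 'position': array([0.16771928, 0.6019695 , 0.29178559]), 'tool_rot': array([-3.14076332e+00, -6.15178873e-05,  2.86981253e+00]), 'ft_force': array([-0.0488415 ,  0.80528274, -0.58129495]), 'moment': array([ 0.00704507, -0.01231767, -0.03395633]), 'grip_force': 0.0, 'gripper_width': 0.09492138841645963}
```

View pics/top0b.png

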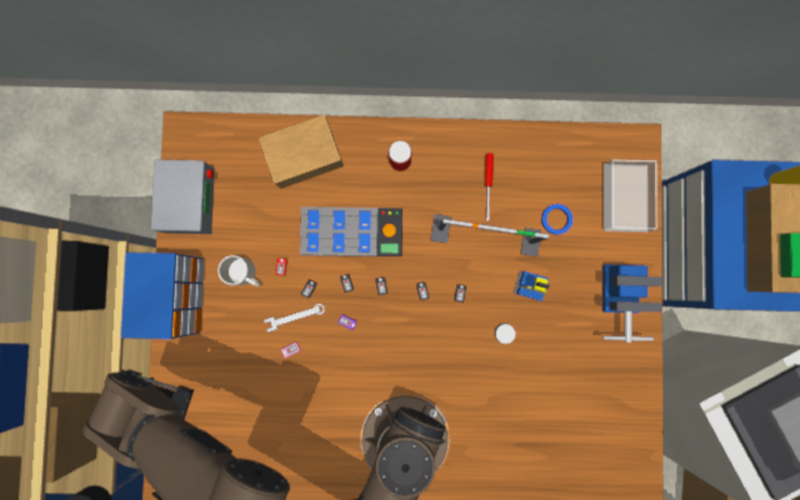

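View pics/side0b.png

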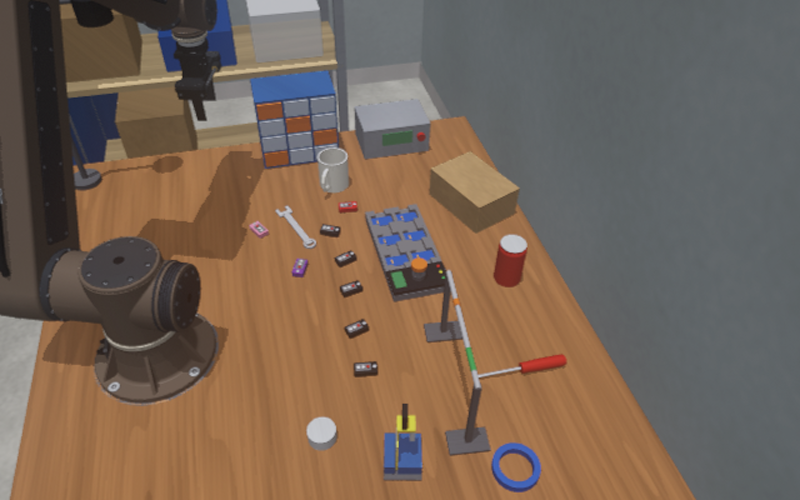

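The top view shows five dark fobs in a row (800-px view: (309,288), (347,283), (381,286), (422,291), (460,293)). The station is at (350,231), the rail runs from (440,220) to (545,237) and the hanger stand is at (532,285). I'll enlarge these next.

Run:
```python
from h import *
im=cv2.imread('pics/top0.png')
def crop(x,y,w,h,s,f,src):
    c=cv2.resize(src[y:y+h,x:x+w],None,fx=s,fy=s,interpolation=cv2.INTER_CUBIC)
    cv2.imwrite(f'pics/{f}.png',c)
crop(235,160,155,90,5,'c1',im)
crop(340,165,130,85,6,'c2',im)
g=im.max(2); m=((g<75)).astype(np.uint8)
m=cv2.morphologyEx(m,cv2.MORPH_CLOSE,np.ones((3,3)))
n,l,s,c=cv2.connectedComponentsWithStats(m)
for i in range(1,n):
    if s[i][4]>30 and 235<c[i][0]<390 and 210<c[i][1]<250:
        pts=np.argwhere(l==i)[:,::-1].astype(np.float32); r=cv2.minAreaRect(pts); print(c[i].round(1),s[i][4],[np.round(v,1) for v in r],back('top0',r[0],.012).round(4))
```

```text
(no output)
```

View pics/c1.png

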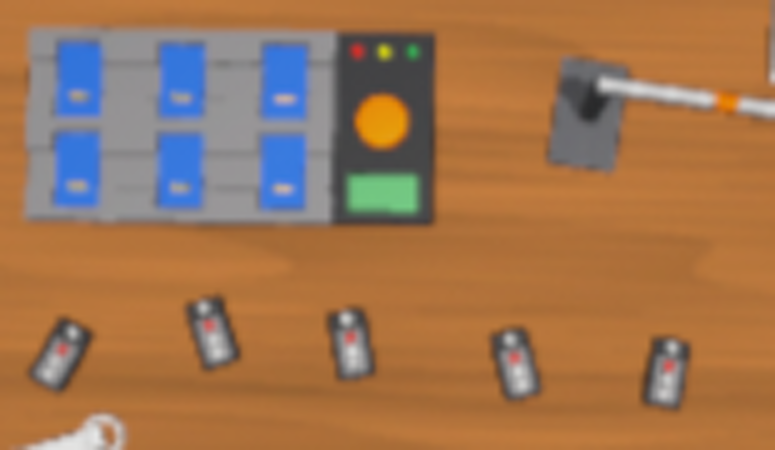

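View pics/c2.png

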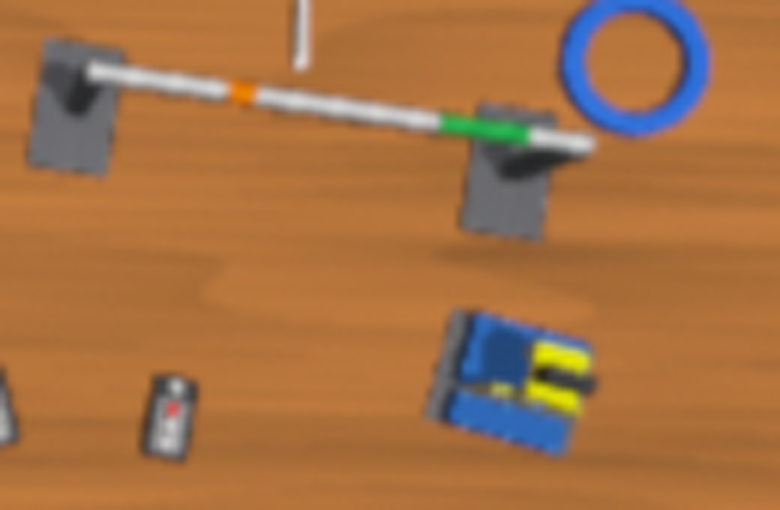

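Both crops are clear. All five fobs have their buttons up, at c1 pixels (60,355), (213,333), (351,344), (516,364) and (667,373). The pocket floors show blue and the plunger is at (382,121). In c2 the orange mark is at (242,92), the green band runs from (440,122) to (528,134), and the hanger tab is near (562,378).

```bash
cat >> h.py <<'E'
def tri(obs): # [(file,uv)]
    A=[];b=[]
    for f,uv in obs:
        F,cx,cy,R,t=cam(f); d=R.T@np.array([(uv[0]-cx)/F,(uv[1]-cy)/F,1]); d/=np.linalg.norm(d); c=-R.T@t
        P=np.eye(3)-np.outer(d,d); A.append(P); b.append(P@c)
    x=np.linalg.solve(sum(A),sum(b)); return x,[np.round(proj(f,x)-uv,1).tolist() for f,uv in obs]
E
python3 - <<'E'
from h import *
o1=lambda x,y:((x+.5)/5-.5+235,(y+.5)/5-.5+160)
o2=lambda x,y:((x+.5)/6-.5+340,(y+.5)/6-.5+165)
for c,a,b in [((60,355),(45,388),(75,322)),((213,333),(223,366),(203,300)),((351,344),(357,378),(345,310)),((516,364),(525,398),(508,330)),((667,373),(662,407),(672,340))]:
    A=back('top0',o1(*a),.016);B=back('top0',o1(*b),.016);d=B-A
    print('fob',back('top0',o1(*c),.014).round(4),np.degrees(np.arctan2(d[1],d[0])).round(1),np.linalg.norm(d).round(3))
print('plg',back('top0',o1(382,121),.077))
for p in [(78,170),(180,171),(283,171),(78,79),(180,79),(284,79)]: print('pk',back('top0',o1(*p),.02).round(3))
for p in [(95,71),(242,92),(440,122),(484,128),(528,134),(592,143)]: print('rail',back('top0',o2(*p),.19).round(4))
print('tab',back('top0',o2(535,373),.19),back('top0',o2(592,384),.19))
T=get_obs()['position']; F,cx,cy,R,t=cam('wrist0'); print('cam off',-R.T@t-T, R)
E
```

```text
fob [0.4253 0.2916 0.014 ] -22.6 0.053
fob [0.444  0.1806 0.014 ] 18.6 0.05
fob [0.4383 0.0796 0.014 ] 11.5 0.05
fob [ 0.4266 -0.0412  0.014 ] 15.3 0.051
fob [ 0.4226 -0.1517  0.014 ] -7.5 0.049
plg [0.59596036 0.0594383  0.077     ]
pk [0.561 0.282 0.02 ]
pk [0.562 0.208 0.02 ]
pk [0.563 0.132 0.02 ]
pk [0.627 0.285 0.02 ]
pk [0.629 0.21  0.02 ]
pk [0.631 0.134 0.02 ]
rail [ 0.6123 -0.0898  0.19  ]
rail [ 0.6026 -0.171   0.19  ]
rail [ 0.5887 -0.2803  0.19  ]
rail [ 0.5859 -0.3046  0.19  ]
rail [ 0.5832 -0.3289  0.19  ]
rail [ 0.5791 -0.3642  0.19  ]
tab [ 0.45188384 -0.33389837  0.19      ] [ 0.4466073  -0.36518695  0.19      ]
cam off [-0.08136618  0.0237328   0.09230066] [[ 0.26776699  0.9634831  -0.00107167]
 [ 0.92012284 -0.25538625  0.29690372]
 [ 0.28578803 -0.08048708 -0.95490682]]
```

Emit:
{"fn": "apply_moves", "kwargs": {
  "delta_pos": [
    [0.0235,-0.0335,-0.0035],
    [0.0235,-0.0335,-0.0035],
    [0.0235,-0.0335,-0.0035],
    [0.0235,-0.0335,-0.0035],
    [0.0235,-0.0335,-0.0035],
    [0.0235,-0.0335,-0.0035],
    [0.0235,-0.0335,-0.0035],
    [0.0235,-0.0335,-0.0035],
    [0.0235,-0.0335,-0.0035],
    [0.0235,-0.0335,-0.0035],
    [0.0235,-0.0335,-0.0035],
    [0.0235,-0.0335,-0.0035]
  ],
  "rotation": [
    [0,0,0.0227],
    [0,0,0.0227],
    [0,0,0.0227],
    [0,0,0.0227],
    [0,0,0.0227],
    [0,0,0.0227],
    [0,0,0.0227],
    [0,0,0.0227],
    [0,0,0.0227],
    [0,0,0.0227],
    [0,0,0.0227],
    [0,0,0.0227]
  ],
  "jaw": [0,0,0,0,0,0,0,0,0,0,0,0]
}}

```text
time: 1.35
position: [0.4505, 0.1985, 0.2501]
tool_rot: [3.141, -0.0, -3.14]
ft_force: [0.0, 1.2, -0.4]
gripper_width: 0.0954
grip_force: 0.0
```

Run:
```python
from h import *
o=get_obs(); print(o['position'],o['tool_rot'],np.abs(o['qd']).max())
save('wrist','w1')
im=cv2.imread('pics/w1.png'); cv2.imwrite('pics/w1b.png',cv2.resize(im,(800,500),interpolation=cv2.INTER_CUBIC))
```

```text
[0.45048167 0.1985291  0.25013082] [ 3.14147152e+00 -7.88586202e-06 -3.14009469e+00] 1.02901276953169
```

View pics/w1b.png

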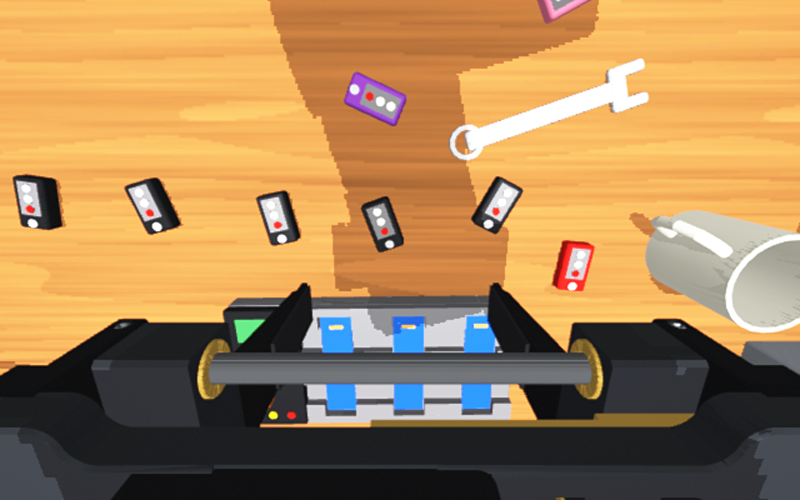

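The wrist view shows all five fobs in one row (800-px view: (37,202), (152,206), (278,218), (382,224), (497,205)). The pink, purple and red decoys are separate, and the gripper partly hides the station. I'll fit the fobs with a box-silhouette model on a settled image.

```bash
cat >> h.py <<'E'
from scipy.optimize import minimize
from scipy.spatial import ConvexHull
def fitfobs(f,guesses,z0=0.0,rad=45):
    im=cv2.imread(f'pics/{f}.png'); hsv=cv2.cvtColor(im,cv2.COLOR_BGR2HSV)
    wood=((hsv[:,:,0]<22)&(hsv[:,:,1]>90)&(hsv[:,:,2]>60)).astype(np.uint8)
    out=[]
    for g in guesses:
        c=proj(f,[g[0],g[1],z0+.008]).astype(int); m=np.zeros(im.shape[:2],np.uint8)
        cv2.circle(m,tuple(int(v) for v in c),rad,1,-1); m&=1-wood
        m=cv2.morphologyEx(m,cv2.MORPH_OPEN,np.ones((3,3)))
        n,l,s,cc=cv2.connectedComponentsWithStats(m)
        if n<2: out.append(None); continue
        i=1+np.argmin([np.hypot(*(cc[k]-c)) if s[k][4]>80 else 1e9 for k in range(1,n)])
        pts=np.argwhere(l==i)[:,::-1].astype(np.int32); h=cv2.convexHull(pts)
        K=8
        M=np.zeros((2*rad*K+400,)*2,np.uint8); o=np.array(c)-rad-25
        cv2.fillPoly(M,[((h.reshape(-1,2)-o)*K).astype(np.int32)],1); M=cv2.dilate(M,np.ones((K,K)))
        def cost(p):
            a=np.radians(p[2]); C=[]
            for sx in(-1,1):
              for sy in(-1,1):
                for zz in(0,.016):
                  C.append(proj(f,[p[0]/1000+np.cos(a)*sx*.025-np.sin(a)*sy*.014,p[1]/1000+np.sin(a)*sx*.025+np.cos(a)*sy*.014,z0+zz]))
            C=np.array(C); H=C[ConvexHull(C).vertices]
            N=np.zeros_like(M); cv2.fillPoly(N,[np.round((H-o)*K).astype(np.int32)],1)
            return 1-(M&N).sum()/max((M|N).sum(),1)
        ctr=back(f,pts.mean(0),z0+.008)
        r=minimize(cost,[ctr[0]*1000,ctr[1]*1000,g[2]],method='Nelder-Mead',options=dict(initial_simplex=np.array([ctr[0]*1000,ctr[1]*1000,g[2]])+np.array([[0,0,0],[6,0,0],[0,6,0],[0,0,10]])))
        out.append((r.x.round(1),round(r.fun,3)))
    return out
E
cat > fobs.py <<'E'
G=[(.4253,.2916,-22.6),(.444,.1806,18.6),(.4383,.0796,11.5),(.4266,-.0412,15.3),(.4226,-.1517,-7.5)]
E
python3 - <<'E'
from h import *; from fobs import G
import time
optics.read_camera('wrist')
print(get_obs()['position'],abs(get_obs()['qd']).max()); save('wrist','w2')
for r in fitfobs('w2',G): print('w',r)
for r in fitfobs('top0',G,rad=14): print('t',r)
E
```

```text
[0.45183663 0.19703935 0.24978265] 0.10240944915716367
w (array([427.4, 293. , -28. ]), np.float64(0.107))
w (array([446. , 183.1,  19.9]), np.float64(0.076))
w (array([440.5,  81.9,  12.5]), np.float64(0.124))
w (array([428.8, -38. ,  17. ]), np.float64(0.126))
w (array([ 425.8, -149.7,   -1.9]), np.float64(0.143))
t (array([424.9, 291.8, -27.4]), np.float64(0.18))
t (array([444.2, 181.3,  16.6]), np.float64(0.149))
t (array([437.5,  80.3,   3.5]), np.float64(0.104))
t (array([426.1, -41.8,  15.8]), np.float64(0.095))
t (array([ 423.4, -151.3,   -3.4]), np.float64(0.162))
```

Emit:
{"fn": "apply_moves", "kwargs": {
  "delta_pos": [
    [0.034,-0.005,0],
    [0.034,-0.005,0],
    [0.034,-0.005,0],
    [0.034,-0.005,0],
    [0.034,-0.005,0],
    [0,0,0],
    [0,0,0],
    [0,0,0]
  ],
  "rotation": [
    [0,0,0],
    [0,0,0],
    [0,0,0],
    [0,0,0],
    [0,0,0],
    [0,0,0],
    [0,0,0],
    [0,0,0]
  ],
  "jaw": [0,0,0,0,0,0,0,0]
}}

```text
time: 2.3
position: [0.6186, 0.176, 0.2502]
tool_rot: [3.142, -0.001, -3.14]
ft_force: [0.7, -0.0, 0.3]
gripper_width: 0.095
grip_force: 0.0
```

Run:
```python
from h import *; from fobs import G
o=get_obs(); print(o['position'],o['tool_rot'],abs(o['qd']).max()); save('wrist','w3')
im=cv2.imread('pics/w3.png'); cv2.imwrite('pics/w3b.png',cv2.resize(im[100:260,120:440],None,fx=2.5,fy=2.5,interpolation=cv2.INTER_CUBIC))
for r in fitfobs('w3',G): print('w',r)
# blue pocket blobs
hsv=cv2.cvtColor(im,cv2.COLOR_BGR2HSV)
m=((abs(hsv[:,:,0].astype(int)-108)<12)&(hsv[:,:,1]>130)).astype(np.uint8)
n,l,s,c=cv2.connectedComponentsWithStats(m)
for i in range(1,n):
    if s[i][4]>100: print(c[i].round(1),s[i], back('w3',c[i],.03).round(4))
```

```text
[0.61862593 0.17597582 0.25018633] [ 3.14152078e+00 -9.07644304e-04 -3.14011298e+00] 0.0065573136024693465
w (array([443. , 283.8, -33.4]), np.float64(0.481))
w (array([447.6, 183.1,  18.7]), np.float64(0.132))
w (array([448.8,  83. ,  14.3]), np.float64(0.264))
w (array([449.9, -34.1,  10.7]), np.float64(0.488))
w (array([ 450. , -138.9,  -13.8]), np.float64(0.687))
[414.2 137.4] [ 399  113   32   49 1257] [0.5616 0.2811 0.03  ]
[281.5 138.9] [ 266  115   31   48 1282] [0.5634 0.1348 0.03  ]
[347.6 138.1] [ 334  114   29   49 1329] [0.5625 0.2077 0.03  ]
[346.7 194.4] [ 333  173   28   43 1078] [0.6272 0.2088 0.03  ]
[409.2 194.1] [ 395  173   31   42 1042] [0.6267 0.2819 0.03  ]
[284.1 195. ] [ 270  174   29   43 1087] [0.6281 0.1354 0.03  ]
```

View pics/w3b.png

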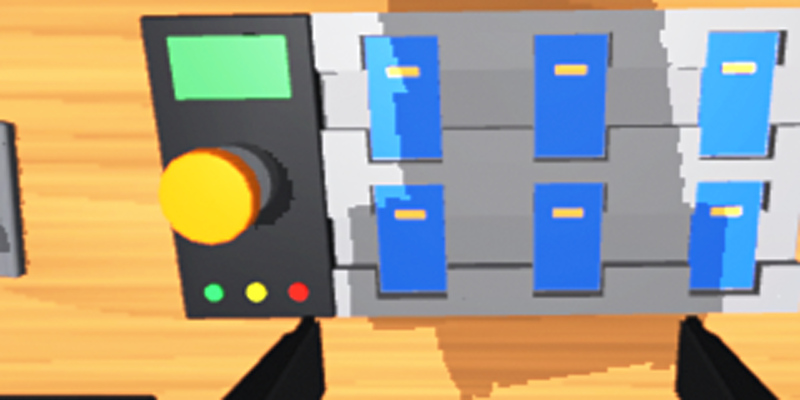

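The station is clear in this view. Each pocket has a blue floor, and finger channels run between the pockets. I'll fit the station pose with an occlusion model of the blue floors.

```bash
cat > st.py <<'E'
from h import *
def rect(p,i,j,lx,ly,z):
    a=p[2]; c,s=np.cos(a),np.sin(a); out=[]
    for sx,sy in((-1,-1),(1,-1),(1,1),(-1,1)):
        x=i*.066+sx*lx/2;y=j*.075+sy*ly/2
        out.append([p[0]+c*x-s*y,p[1]+s*x+c*y,z])
    return out
def render(f,p,K=3):
    N=np.zeros((400*K,640*K),np.uint8)
    def poly(M,r): cv2.fillPoly(M,[np.round((np.array([proj(f,q) for q in r])+.5)*K).astype(np.int32)],1)
    for i in(-.5,.5):
        for j in(-1,0,1):
            A=np.zeros_like(N);B=np.zeros_like(N)
            poly(A,rect(p,i,j,.056,.034,p[3]));poly(B,rect(p,i,j,.056,.034,p[3]+.009));poly(B,rect(p,i,j,.026,.06,p[3]+.009))
            N|=A&B
    return N
if __name__=='__main__':
    f='w3';im=cv2.imread(f'pics/{f}.png');hsv=cv2.cvtColor(im,cv2.COLOR_BGR2HSV)
    m=((abs(hsv[:,:,0].astype(int)-108)<14)&(hsv[:,:,1]>120)).astype(np.uint8)
    m=cv2.morphologyEx(m,cv2.MORPH_CLOSE,np.ones((9,9)))
    m[:100]=0;m[225:]=0
    M=cv2.resize(m,None,fx=3,fy=3,interpolation=cv2.INTER_NEAREST)
    def cost(v):
        N=render(f,[v[0]/1e3,v[1]/1e3,np.radians(v[2]),v[3]/1e3]); return 1-(M&N).sum()/(M|N).sum()
    x0=np.array([595,208,.8,20])
    for z in (12,24):
        x0[3]=z
        r=minimize(cost,x0,method='Nelder-Mead',options=dict(initial_simplex=x0+np.array([[0,0,0,0],[3,0,0,0],[0,3,0,0],[0,0,2,0],[0,0,0,6]]),maxiter=150))
        print(r.x.round(2),r.fun)
    # plunger: ellipse
    o=((abs(hsv[:,:,0].astype(int)-20)<8)&(hsv[:,:,1]>200)&(hsv[:,:,2]>200)).astype(np.uint8); o[:,:175]=0;o[:,232:]=0;o[:150]=0;o[205:]=0
    n,l,s,c=cv2.connectedComponentsWithStats(o); i=1+np.argmax(s[1:,4]); print(c[i],s[i],back(f,c[i],.077))
    p=r.x; a=np.radians(p[2]); print('exp plunger',p[0]+148*np.sin(a),p[1]-148*np.cos(a))
E
python3 st.py
```

```text
[596.86 209.05   0.79  17.19] 0.0723350078188788
[596.78 209.01   0.89  18.17] 0.07027348559255209
[201.85080264 178.77431539] [ 184  161   37   37 1059] [0.59759523 0.06175861 0.077     ]
exp plunger 599.0786970469867 61.031849521480666
```

Emit:
{"fn": "apply_moves", "kwargs": {
  "delta_pos": [
    [-0.0286,0.0012,-0.01],
    [-0.0286,0.0012,-0.01],
    [-0.0286,0.0012,-0.01],
    [-0.0286,0.0012,-0.01],
    [-0.0286,0.0012,-0.01],
    [-0.0286,0.0012,-0.01],
    [0,0,-0.01],
    [0,0,0],
    [0,0,0],
    [0,0,0]
  ],
  "rotation": [
    [0,0,0.057],
    [0,0,0.057],
    [0,0,0.057],
    [0,0,0.057],
    [0,0,0.057],
    [0,0,0.057],
    [0,0,0],
    [0,0,0],
    [0,0,0],
    [0,0,0]
  ],
  "jaw": [0.37,0.37,0.37,0.37,0.37,0.37,0.37,0.37,0.37,0.37]
}}

```text
time: 3.35
position: [0.449, 0.1824, 0.1807]
tool_rot: [-3.142, 0.001, -2.8]
ft_force: [-0.6, 0.2, -0.2]
gripper_width: 0.06
grip_force: 0.0
```

```bash
cat > look.py <<'E'
import sys
from h import *
f=sys.argv[1]; g=[float(v) for v in sys.argv[2:5]]
o=get_obs(); print(o['position'],o['tool_rot'],o['gripper_width'],abs(o['qd']).max()); save('wrist',f)
r=fitfobs(f,[g],rad=60)[0]; print(r)
im=cv2.imread(f'pics/{f}.png'); a=np.radians(r[0][2]); P=r[0][:2]/1000
for zz in(0,.016):
    q=[proj(f,[P[0]+np.cos(a)*sx*.025-np.sin(a)*sy*.014,P[1]+np.sin(a)*sx*.025+np.cos(a)*sy*.014,zz]) for sx,sy in((-1,-1),(1,-1),(1,1),(-1,1))]
    cv2.polylines(im,[np.round(q).astype(np.int32)],True,(0,255,0))
cv2.imwrite(f'pics/{f}b.png',im)
E
python3 look.py f2 .447 .183 19
```

```text
[0.44897749 0.18237937 0.18066615] [-3.14159233e+00  1.14984292e-03 -2.79959945e+00] 0.06004241216050444 0.003053465682613077
(array([446.9, 183.5,  18.9]), np.float64(0.104))
```

View pics/f2b.png

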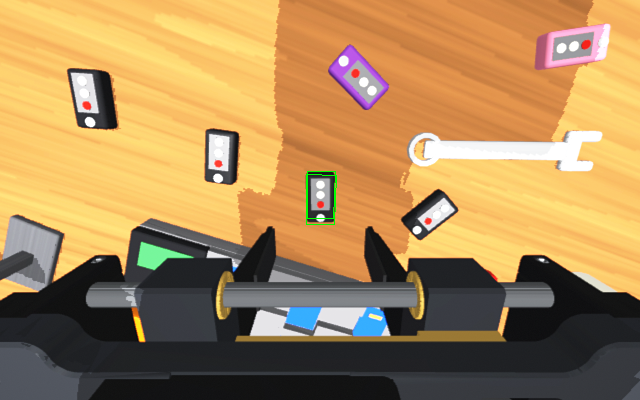

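Fob 2 fits well (green box at (320,197)), so I'll go down and grasp it.

Emit:
{"fn": "apply_moves", "kwargs": {
  "delta_pos": [
    [-0.001,0.0005,-0.03],
    [-0.001,0.0005,-0.03],
    [0,0,-0.03],
    [0,0,-0.0095],
    [0,0,0],
    [0,0,0],
    [0,0,0],
    [0,0,0],
    [0,0,0],
    [0,0,0],
    [0,0,0]
  ],
  "rotation": [
    [0,0,0],
    [0,0,0],
    [0,0,0],
    [0,0,0],
    [0,0,0],
    [0,0,0],
    [0,0,0],
    [0,0,0],
    [0,0,0],
    [0,0,0],
    [0,0,0]
  ],
  "jaw": [0.37,0.37,0.37,0.37,0.37,0.37,0.9,0.9,0.9,0.9,0.9],
  "grip_force": 20
}}

```text
time: 4.5
position: [0.4463, 0.1833, 0.081]
tool_rot: [3.142, 0.0, -2.799]
ft_force: [-0.2, -0.8, 4.2]
gripper_width: 0.0279
grip_force: 20.0
```

Emit:
{"fn": "apply_moves", "kwargs": {
  "delta_pos": [
    [0,0,0.04],
    [0,0,0.04],
    [0.0294,0.0063,0],
    [0.0294,0.0063,0],
    [0.0294,0.0063,0],
    [0.0294,0.0063,0],
    [0,0,-0.02],
    [0,0,-0.02],
    [0,0,0],
    [0,0,0],
    [0,0,0]
  ],
  "rotation": [
    [0,0,0],
    [0,0,0],
    [0,0,-0.082],
    [0,0,-0.082],
    [0,0,-0.082],
    [0,0,-0.082],
    [0,0,0],
    [0,0,0],
    [0,0,0],
    [0,0,0],
    [0,0,0]
  ],
  "jaw": [0.9,0.9,0.9,0.9,0.9,0.9,0.9,0.9,0.9,0.9,0.9]
}}

```text
time: 5.6
position: [0.564, 0.2086, 0.1217]
tool_rot: [3.141, 0.001, -3.127]
ft_force: [-0.4, 0.0, -0.7]
gripper_width: 0.0274
grip_force: 20.0
```

Run:
```python
from h import *
o=get_obs(); print(o['position'],o['tool_rot'],o['ft_force']); save('wrist','p2')
im=cv2.imread('pics/p2.png'); cv2.imwrite('pics/p2b.png',cv2.resize(im[120:300,160:480],None,fx=2.5,fy=2.5,interpolation=cv2.INTER_CUBIC))
```

```text
[0.5640216  0.20855909 0.12172695] [ 3.14125166e+00  1.11204344e-03 -3.12694555e+00] [-0.35625087  0.03379075 -0.69106756]
```

View pics/p2b.png

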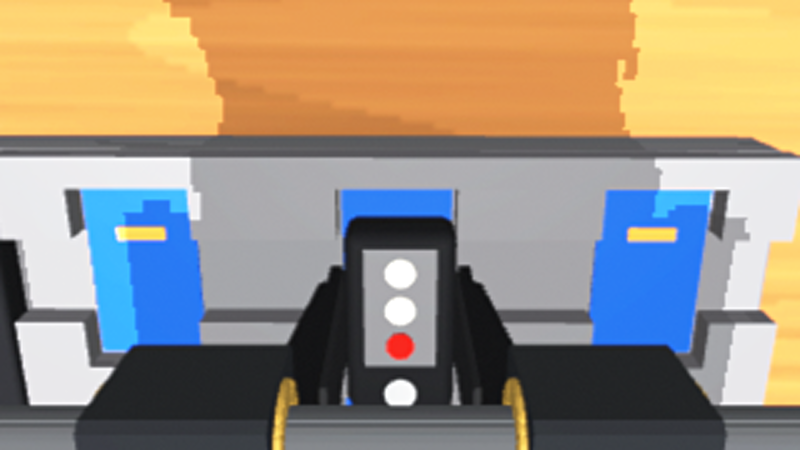

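The fob hangs square and centred over the middle near pocket, so I'll lower it.

Emit:
{"fn": "apply_moves", "kwargs": {
  "delta_pos": [
    [0,0,-0.006],
    [0,0,-0.006],
    [0,0,-0.004],
    [0,0,-0.002],
    [0,0,0],
    [0,0,0]
  ],
  "rotation": [
    [0,0,0],
    [0,0,0],
    [0,0,0],
    [0,0,0],
    [0,0,0],
    [0,0,0]
  ],
  "jaw": [0.9,0.9,0.9,0.9,0.9,0.9]
}}

```text
time: 6.25
position: [0.5638, 0.2085, 0.1027]
tool_rot: [3.142, -0.0, -3.127]
ft_force: [0.9, -0.1, -0.4]
gripper_width: 0.0277
grip_force: 20.0
```

Emit:
{"fn": "apply_moves", "kwargs": {
  "delta_pos": [
    [0,0,-0.0015],
    [0,0,-0.0015],
    [0,0,0],
    [0,0,0]
  ],
  "rotation": [
    [0,0,0],
    [0,0,0],
    [0,0,0],
    [0,0,0]
  ],
  "jaw": [0.9,0.9,0.9,0.9]
}}

```text
time: 6.65
position: [0.564, 0.2085, 0.1017]
tool_rot: [3.141, 0.002, -3.127]
ft_force: [-5.5, -2.2, 19.7]
gripper_width: 0.0277
grip_force: 20.0
```

Emit:
{"fn": "apply_moves", "kwargs": {
  "delta_pos": [
    [0,0,0.0015],
    [0,0,0],
    [0,0,0],
    [0,0,0],
    [0,0,0.01],
    [0,0,0.03],
    [0,0,0.03],
    [0,0,0.03],
    [0.02,0,0],
    [0.03,0,0],
    [0,0,0],
    [0,0,0]
  ],
  "rotation": [
    [0,0,0],
    [0,0,0],
    [0,0,0],
    [0,0,0],
    [0,0,0],
    [0,0,0],
    [0,0,0],
    [0,0,0],
    [0,0,0],
    [0,0,0],
    [0,0,0],
    [0,0,0]
  ],
  "jaw": [0.9,0.55,0.55,0.55,0.55,0.37,0.37,0.37,0.37,0.37,0.37,0.37]
}}

```text
time: 7.85
position: [0.6135, 0.2083, 0.2013]
tool_rot: [3.142, -0.001, -3.127]
ft_force: [0.1, -1.0, -0.4]
gripper_width: 0.0595
grip_force: 0.0
```

Run:
```python
from h import *
o=get_obs(); print(o['position'],o['tool_rot'],o['ft_force']); save('wrist','q2')
im=cv2.imread('pics/q2.png'); cv2.imwrite('pics/q2b.png',cv2.resize(im[60:260,160:480],None,fx=2.5,fy=2.5,interpolation=cv2.INTER_CUBIC))
```

```text
[0.61352142 0.20832694 0.20125128] [ 3.14156327e+00 -5.66535777e-04 -3.12732605e+00] [ 0.11259775 -1.0139631  -0.44502055]
```

View pics/q2b.png

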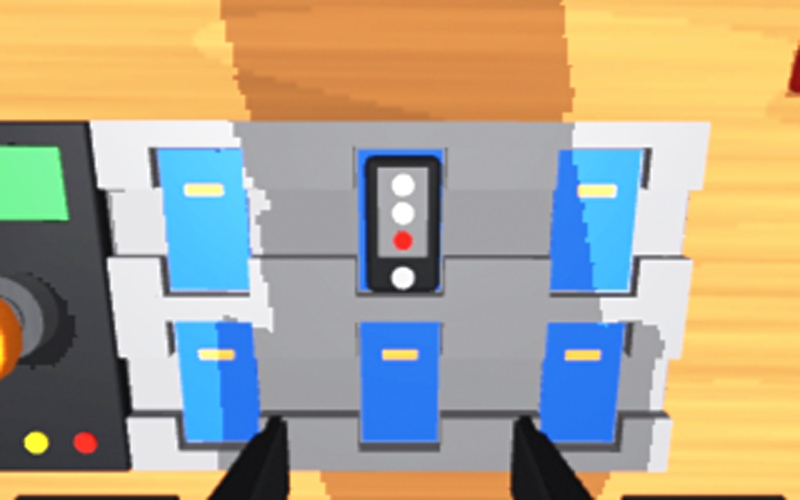

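Fob 2 lies flat in the middle near pocket. Contact height puts the pocket floor at about 0.020–0.021 m. Fob 3 is next.

Emit:
{"fn": "apply_moves", "kwargs": {
  "delta_pos": [
    [-0.0288,-0.021,-0.0035],
    [-0.0288,-0.021,-0.0035],
    [-0.0288,-0.021,-0.0035],
    [-0.0288,-0.021,-0.0035],
    [-0.0288,-0.021,-0.0035],
    [-0.0288,-0.021,-0.0035],
    [0,0,0],
    [0,0,0],
    [0,0,0]
  ],
  "rotation": [
    [0,0,0.034],
    [0,0,0.034],
    [0,0,0.034],
    [0,0,0.034],
    [0,0,0.034],
    [0,0,0.034],
    [0,0,0],
    [0,0,0],
    [0,0,0]
  ],
  "jaw": [0.37,0.37,0.37,0.37,0.37,0.37,0.37,0.37,0.37]
}}

```text
time: 8.8
position: [0.4415, 0.0828, 0.1806]
tool_rot: [-3.142, 0.001, -2.923]
ft_force: [0.5, 0.3, -0.7]
gripper_width: 0.0597
grip_force: 0.0
```

```bash
python3 look.py f3 .4405 .082 12
python3 - <<'E'
from h import *; from st import render
f='w3';im=cv2.imread(f'pics/{f}.png');hsv=cv2.cvtColor(im,cv2.COLOR_BGR2HSV)
m=((abs(hsv[:,:,0].astype(int)-108)<14)&(hsv[:,:,1]>120)).astype(np.uint8)
m=cv2.morphologyEx(m,cv2.MORPH_CLOSE,np.ones((9,9)));m[:100]=0;m[225:]=0
M=cv2.resize(m,None,fx=3,fy=3,interpolation=cv2.INTER_NEAREST)
cost=lambda v:(lambda N:1-(M&N).sum()/(M|N).sum())(render(f,[v[0]/1e3,v[1]/1e3,np.radians(v[2]),.0205]))
x0=np.array([597,209,.8]);r=minimize(cost,x0,method='Nelder-Mead',options=dict(initial_simplex=x0+np.array([[0,0,0],[3,0,0],[0,3,0],[0,0,2]]),maxiter=100));print(r.x,r.fun)
E
```

```text
[0.44152253 0.08284674 0.18059263] [-3.14152437e+00  1.13933211e-03 -2.92298889e+00] 0.059735309324673413 0.007896525418125879
(array([431.9, 110.2,  13.5]), np.float64(0.088))
[596.63511463 208.93841285   0.59944855] 0.07846892570349795
```

Run:
```python
from h import *; from fobs import G
save('top','top1')
for r in fitfobs('f3',[(.4405,.082,12),(.432,.110,13),(.4274,.293,-28),(.4288,-.038,17)],rad=30): print(r)
a=cv2.imread('pics/top0.png').astype(int);b=cv2.imread('pics/top1.png').astype(int)
d=(abs(a-b).sum(2)>90).astype(np.uint8); n,l,s,c=cv2.connectedComponentsWithStats(d)
for i in range(1,n):
    if s[i][4]>15 and 170<c[i][0]<420: print(c[i],s[i])
```

```text
(array([440.2, 102.1,  22.9]), np.float64(0.699))
(array([431.4, 109.9,  11.9]), np.float64(0.091))
(array([427.4, 293.1, -23.3]), np.float64(0.126))
(array([428.7, -39.1,  19.9]), np.float64(0.13))
[270.12173913 193.30434783] [266 187   9  14 115]
[283.53688309 285.92202462] [ 221  206  110  184 9503]
[170.70765472 290.5720684 ] [ 129  268  112   51 2456]
[339.39766082 322.8245614 ] [330 313  23  24 171]
[200.13366337 332.16831683] [196 320  14  29 202]
[313.97047244 335.25984252] [300 322  28  31 508]
[301.92592593 328.81481481] [300 326   5   7  27]
[233.28 329.2 ] [224 329  20   2  25]
[347.796875 337.953125] [339 332  17  13  64]
[333.46 346.42] [328 343  12   8  50]
[354.74757282 370.37621359] [344 345  17  44 412]
[240.04651163 377.44573643] [216 359  46  37 516]
[296.42352941 374.81176471] [292 367   8  19  85]
[294.17   395.5625] [263 390  72  10 400]
```

Fob 3 was the one knocked. It's now at (0.432, 0.110), 12.5°.

Emit:
{"fn": "apply_moves", "kwargs": {
  "delta_pos": [
    [-0.005,0.0136,-0.01],
    [-0.0048,0.0136,-0.02],
    [0,0,-0.03],
    [0,0,-0.03],
    [0,0,-0.0095],
    [0,0,0],
    [0,0,0],
    [0,0,0],
    [0,0,0],
    [0,0,0],
    [0,0,0],
    [0,0,0]
  ],
  "rotation": [
    [0,0,0],
    [0,0,0],
    [0,0,0],
    [0,0,0],
    [0,0,0],
    [0,0,0],
    [0,0,0],
    [0,0,0],
    [0,0,0],
    [0,0,0],
    [0,0,0],
    [0,0,0]
  ],
  "jaw": [0.37,0.37,0.37,0.37,0.37,0.37,0.37,0.9,0.9,0.9,0.9,0.9],
  "grip_force": 20
}}

```text
time: 10.1
position: [0.4313, 0.1097, 0.081]
tool_rot: [3.142, 0.0, -2.923]
ft_force: [-1.4, 0.2, 5.5]
gripper_width: 0.0278
grip_force: 20.0
```

Emit:
{"fn": "apply_moves", "kwargs": {
  "delta_pos": [
    [0,0,0.035],
    [0,0,0.035],
    [0.0332,0.006,0],
    [0.0332,0.006,0],
    [0.0332,0.006,0],
    [0.0332,0.006,0],
    [0,0,-0.015],
    [0,0,-0.015],
    [0,0,-0.008],
    [0,0,-0.007],
    [0,0,-0.003],
    [0,0,0]
  ],
  "rotation": [
    [0,0,0],
    [0,0,0],
    [0,0,-0.0514],
    [0,0,-0.0514],
    [0,0,-0.0514],
    [0,0,-0.0514],
    [0,0,0],
    [0,0,0],
    [0,0,0],
    [0,0,0],
    [0,0,0],
    [0,0,0]
  ],
  "jaw": [0.9,0.9,0.9,0.9,0.9,0.9,0.9,0.9,0.9,0.9,0.9,0.9]
}}

```text
time: 11.3
position: [0.5639, 0.1337, 0.1027]
tool_rot: [3.142, -0.0, -3.129]
ft_force: [-0.5, -0.1, -0.2]
gripper_width: 0.0276
grip_force: 20.0
```

Emit:
{"fn": "apply_moves", "kwargs": {
  "delta_pos": [
    [0,0,0],
    [0,0,0],
    [0,0,0],
    [0,0,0],
    [0,0,0],
    [0,0,0.01],
    [0,0,0.03],
    [0,0,0.03],
    [0,0,0.01]
  ],
  "rotation": [
    [0,0,0],
    [0,0,0],
    [0,0,0],
    [0,0,0],
    [0,0,0],
    [0,0,0],
    [0,0,0],
    [0,0,0],
    [0,0,0]
  ],
  "jaw": [0.9,0.9,0.55,0.55,0.55,0.55,0.37,0.37,0.37]
}}

```text
time: 12.2
position: [0.5647, 0.1338, 0.186]
tool_rot: [3.141, 0.004, -3.129]
ft_force: [0.6, 0.5, 0.2]
gripper_width: 0.0585
grip_force: 0.0
```

Emit:
{"fn": "apply_moves", "kwargs": {
  "delta_pos": [
    [-0.0193,-0.0246,0],
    [-0.0193,-0.0246,0],
    [-0.0193,-0.0246,0],
    [-0.0193,-0.0246,0],
    [-0.0193,-0.0246,0],
    [-0.0193,-0.0246,0],
    [-0.0193,-0.0246,0],
    [0,0,0],
    [0,0,0],
    [0,0,0]
  ],
  "rotation": [
    [0,0,0.043],
    [0,0,0.043],
    [0,0,0.043],
    [0,0,0.043],
    [0,0,0.043],
    [0,0,0.043],
    [0,0,0.043],
    [0,0,0],
    [0,0,0],
    [0,0,0]
  ],
  "jaw": [0.37,0.37,0.37,0.37,0.37,0.37,0.37,0.37,0.37,0.37]
}}

```text
time: 13.2
position: [0.4294, -0.0382, 0.1828]
tool_rot: [-3.141, 0.0, -2.828]
ft_force: [0.6, -0.7, 0.2]
gripper_width: 0.0597
grip_force: 0.0
```

```bash
python3 look.py f4 .4288 -.0385 18
python3 - <<'E'
from h import *
for r in fitfobs('f4',[(.4258,-.15,-2),(.4316,.11,12)],rad=40): print(r)
E
```

```text
[ 0.42938691 -0.03820295  0.18284615] [-3.14144989e+00  4.77006205e-04 -2.82779671e+00] 0.05968517379238384 0.010065049418604534
(array([429.5, -39.6,  18. ]), np.float64(0.099))
(array([ 426.2, -149.6,  -10.3]), np.float64(0.112))
(array([459.4, 121.6, -90.2]), np.float64(0.328))
```

Fob 4 is right below at (0.4295, -0.0396), 18°.

Emit:
{"fn": "apply_moves", "kwargs": {
  "delta_pos": [
    [0,-0.0014,-0.03],
    [0,0,-0.03],
    [0,0,-0.03],
    [0,0,-0.0115],
    [0,0,0],
    [0,0,0],
    [0,0,0],
    [0,0,0],
    [0,0,0],
    [0,0,0],
    [0,0,0]
  ],
  "rotation": [
    [0,0,0],
    [0,0,0],
    [0,0,0],
    [0,0,0],
    [0,0,0],
    [0,0,0],
    [0,0,0],
    [0,0,0],
    [0,0,0],
    [0,0,0],
    [0,0,0]
  ],
  "jaw": [0.37,0.37,0.37,0.37,0.37,0.37,0.9,0.9,0.9,0.9,0.9],
  "grip_force": 20
}}

```text
time: 14.35
position: [0.429, -0.04, 0.0815]
tool_rot: [-3.141, 0.0, -2.828]
ft_force: [0.3, 1.2, 4.9]
gripper_width: 0.0275
grip_force: 19.9
```

Emit:
{"fn": "apply_moves", "kwargs": {
  "delta_pos": [
    [0,0,0.045],
    [0,0,0.045],
    [0.0287,0.0249,0],
    [0.0287,0.0249,0],
    [0.0287,0.0249,0],
    [0.0287,0.0249,0],
    [0.0287,0.0249,0],
    [0.0287,0.0249,0],
    [0.0288,0.025,0],
    [0,0,-0.025],
    [0,0,-0.02],
    [0,0,0]
  ],
  "rotation": [
    [0,0,0],
    [0,0,0],
    [0,0,-0.043],
    [0,0,-0.043],
    [0,0,-0.043],
    [0,0,-0.043],
    [0,0,-0.043],
    [0,0,-0.043],
    [0,0,-0.043],
    [0,0,0],
    [0,0,0],
    [0,0,0]
  ],
  "jaw": [0.9,0.9,0.9,0.9,0.9,0.9,0.9,0.9,0.9,0.9,0.9,0.9]
}}

```text
time: 15.55
position: [0.6287, 0.1345, 0.1236]
tool_rot: [-3.141, -0.005, -3.128]
ft_force: [0.1, 0.4, 0.4]
gripper_width: 0.0278
grip_force: 19.9
```

Emit:
{"fn": "apply_moves", "kwargs": {
  "delta_pos": [
    [0,0,-0.01],
    [0,0,-0.008],
    [0,0,-0.0055],
    [0,0,0],
    [0,0,0],
    [0,0,0],
    [0,0,0],
    [0,0,0],
    [0,0,0.01],
    [0,0,0.03],
    [0,0,0.03],
    [0,0,0.01]
  ],
  "rotation": [
    [0,0,0],
    [0,0,0],
    [0,0,0],
    [0,0,0],
    [0,0,0],
    [0,0,0],
    [0,0,0],
    [0,0,0],
    [0,0,0],
    [0,0,0],
    [0,0,0],
    [0,0,0]
  ],
  "jaw": [0.9,0.9,0.9,0.9,0.9,0.55,0.55,0.55,0.55,0.37,0.37,0.37]
}}

```text
time: 16.75
position: [0.6307, 0.1346, 0.1863]
tool_rot: [3.141, 0.004, -3.129]
ft_force: [-0.3, -0.5, -0.2]
gripper_width: 0.0584
grip_force: 0.0
```

Emit:
{"fn": "apply_moves", "kwargs": {
  "delta_pos": [
    [-0.0289,0.0227,0],
    [-0.0289,0.0227,0],
    [-0.0289,0.0227,0],
    [-0.0289,0.0227,0],
    [-0.0289,0.0227,0],
    [-0.0289,0.0227,0],
    [-0.0289,0.0227,0],
    [0,0,0],
    [0,0,0],
    [0,0,0]
  ],
  "rotation": [
    [0,0,-0.0642],
    [0,0,-0.0642],
    [0,0,-0.0642],
    [0,0,-0.0642],
    [0,0,-0.0642],
    [0,0,-0.0642],
    [0,0,-0.0642],
    [0,0,0],
    [0,0,0],
    [0,0,0]
  ],
  "jaw": [0.37,0.37,0.37,0.37,0.37,0.37,0.37,0.37,0.37,0.37]
}}

```text
time: 17.75
position: [0.4282, 0.2931, 0.1828]
tool_rot: [3.141, 0.0, 2.705]
ft_force: [0.5, 0.1, 0.2]
gripper_width: 0.0602
grip_force: 0.0
```

```bash
python3 look.py f1 .4274 .293 -25
```

```text
[0.42822118 0.29306705 0.18277458] [3.14123846e+00 3.33233669e-04 2.70540296e+00] 0.06016292338808368 0.011091770933924912
(array([428.1, 292.9, -25.7]), np.float64(0.102))
```

Emit:
{"fn": "apply_moves", "kwargs": {
  "delta_pos": [
    [0,0,-0.03],
    [0,0,-0.03],
    [0,0,-0.03],
    [0,0,-0.0115],
    [0,0,0],
    [0,0,0],
    [0,0,0],
    [0,0,0],
    [0,0,0],
    [0,0,0],
    [0,0,0]
  ],
  "rotation": [
    [0,0,-0.01],
    [0,0,0],
    [0,0,0],
    [0,0,0],
    [0,0,0],
    [0,0,0],
    [0,0,0],
    [0,0,0],
    [0,0,0],
    [0,0,0],
    [0,0,0]
  ],
  "jaw": [0.37,0.37,0.37,0.37,0.37,0.37,0.9,0.9,0.9,0.9,0.9],
  "grip_force": 20
}}

```text
time: 18.9
position: [0.4276, 0.2934, 0.0815]
tool_rot: [3.141, 0.0, 2.695]
ft_force: [-0.4, -0.3, 4.9]
gripper_width: 0.0281
grip_force: 20.0
```

Emit:
{"fn": "apply_moves", "kwargs": {
  "delta_pos": [
    [0,0,0.035],
    [0,0,0.035],
    [0.0337,-0.0025,0],
    [0.0337,-0.0025,0],
    [0.0337,-0.0024,0],
    [0.0338,-0.0024,0],
    [0,0,-0.015],
    [0,0,-0.015],
    [0,0,-0.008],
    [0,0,-0.007],
    [0,0,-0.0035],
    [0,0,0]
  ],
  "rotation": [
    [0,0,0],
    [0,0,0],
    [0,0,0.115],
    [0,0,0.115],
    [0,0,0.115],
    [0,0,0.114],
    [0,0,0],
    [0,0,0],
    [0,0,0],
    [0,0,0],
    [0,0,0],
    [0,0,0]
  ],
  "jaw": [0.9,0.9,0.9,0.9,0.9,0.9,0.9,0.9,0.9,0.9,0.9,0.9]
}}

```text
time: 20.1
position: [0.5621, 0.2838, 0.1028]
tool_rot: [3.142, -0.0, -3.129]
ft_force: [-0.6, -0.4, 0.3]
gripper_width: 0.0276
grip_force: 20.0
```

Emit:
{"fn": "apply_moves", "kwargs": {
  "delta_pos": [
    [0,0,0],
    [0,0,0],
    [0,0,0],
    [0,0,0],
    [0,0,0],
    [0,0,0.01],
    [0,0,0.03],
    [0,0,0.03],
    [0,0,0.01]
  ],
  "rotation": [
    [0,0,0],
    [0,0,0],
    [0,0,0],
    [0,0,0],
    [0,0,0],
    [0,0,0],
    [0,0,0],
    [0,0,0],
    [0,0,0]
  ],
  "jaw": [0.9,0.9,0.55,0.55,0.55,0.55,0.37,0.37,0.37]
}}

```text
time: 21.0
position: [0.5632, 0.2839, 0.1862]
tool_rot: [3.14, 0.004, -3.129]
ft_force: [1.2, -0.5, -0.0]
gripper_width: 0.0587
grip_force: 0.0
```

Emit:
{"fn": "apply_moves", "kwargs": {
  "delta_pos": [
    [-0.0124,-0.0395,0],
    [-0.0124,-0.0395,0],
    [-0.0124,-0.0395,0],
    [-0.0124,-0.0395,0],
    [-0.0124,-0.0395,0],
    [-0.0124,-0.0395,0],
    [-0.0124,-0.0395,0],
    [-0.0124,-0.0395,0],
    [-0.0124,-0.0395,0],
    [-0.0124,-0.0395,0],
    [-0.0124,-0.0395,0],
    [0,0,0]
  ],
  "rotation": [
    [0,0,-0.0107],
    [0,0,-0.0107],
    [0,0,-0.0107],
    [0,0,-0.0107],
    [0,0,-0.0107],
    [0,0,-0.0107],
    [0,0,-0.0107],
    [0,0,-0.0107],
    [0,0,-0.0107],
    [0,0,-0.0107],
    [0,0,-0.0107],
    [0,0,0]
  ],
  "jaw": [0.37,0.37,0.37,0.37,0.37,0.37,0.37,0.37,0.37,0.37,0.37,0.37]
}}

```text
time: 22.2
position: [0.4251, -0.1544, 0.1828]
tool_rot: [-3.141, 0.0, 3.032]
ft_force: [-0.2, 0.6, 0.4]
gripper_width: 0.0601
grip_force: 0.0
```

```bash
python3 -c "
from h import *
for i in range(3): optics.read_camera('wrist')"; python3 look.py f5 .426 -.15 -6
```

```text
[ 0.42596996 -0.15071021  0.18272697] [ 3.14131546e+00 -2.04387348e-04  3.03581191e+00] 0.059741566934863766 0.02896197030617547
(array([ 425.3, -150.4,   -9.2]), np.float64(0.087))
```

Emit:
{"fn": "apply_moves", "kwargs": {
  "delta_pos": [
    [-0.0005,0.0002,-0.03],
    [0,0,-0.03],
    [0,0,-0.03],
    [0,0,-0.0115],
    [0,0,0],
    [0,0,0],
    [0,0,0],
    [0,0,0],
    [0,0,0],
    [0,0,0],
    [0,0,0]
  ],
  "rotation": [
    [0,0,-0.04],
    [0,0,0],
    [0,0,0],
    [0,0,0],
    [0,0,0],
    [0,0,0],
    [0,0,0],
    [0,0,0],
    [0,0,0],
    [0,0,0],
    [0,0,0]
  ],
  "jaw": [0.37,0.37,0.37,0.37,0.37,0.37,0.9,0.9,0.9,0.9,0.9],
  "grip_force": 20
}}

```text
time: 23.5
position: [0.4256, -0.1508, 0.0815]
tool_rot: [-3.142, 0.0, 2.996]
ft_force: [-0.6, 0.3, 6.0]
gripper_width: 0.028
grip_force: 20.0
```

Emit:
{"fn": "apply_moves", "kwargs": {
  "delta_pos": [
    [0,0,0.045],
    [0,0,0.045],
    [0.0203,0.036,0],
    [0.0203,0.036,0],
    [0.0203,0.036,0],
    [0.0203,0.036,0],
    [0.0204,0.036,0],
    [0.0204,0.036,0],
    [0.0204,0.036,0],
    [0.0204,0.036,0],
    [0.0203,0.0361,0],
    [0.0203,0.0361,0]
  ],
  "rotation": [
    [0,0,0],
    [0,0,0],
    [0,0,0.0158],
    [0,0,0.0158],
    [0,0,0.0158],
    [0,0,0.0158],
    [0,0,0.0158],
    [0,0,0.0158],
    [0,0,0.0158],
    [0,0,0.0158],
    [0,0,0.0158],
    [0,0,0.0158]
  ],
  "jaw": [0.9,0.9,0.9,0.9,0.9,0.9,0.9,0.9,0.9,0.9,0.9,0.9]
}}

```text
time: 24.7
position: [0.6294, 0.2111, 0.1711]
tool_rot: [-3.142, -0.0, -3.128]
ft_force: [0.9, -0.9, -1.1]
gripper_width: 0.0275
grip_force: 20.0
```

Emit:
{"fn": "apply_moves", "kwargs": {
  "delta_pos": [
    [0,0,0],
    [0,0,-0.02],
    [0,0,-0.025],
    [0,0,0],
    [0,0,-0.01],
    [0,0,-0.008],
    [0,0,-0.0055],
    [0,0,0],
    [0,0,0]
  ],
  "rotation": [
    [0,0,0],
    [0,0,0],
    [0,0,0],
    [0,0,0],
    [0,0,0],
    [0,0,0],
    [0,0,0],
    [0,0,0],
    [0,0,0]
  ],
  "jaw": [0.9,0.9,0.9,0.9,0.9,0.9,0.9,0.9,0.9]
}}

```text
time: 25.6
position: [0.6291, 0.2094, 0.103]
tool_rot: [3.141, 0.0, -3.129]
ft_force: [-0.3, -0.3, -0.4]
gripper_width: 0.0278
grip_force: 20.0
```

Release, rise and look at the station.

Emit:
{"fn": "apply_moves", "kwargs": {
  "delta_pos": [
    [0,0,0],
    [0,0,0],
    [0,0,0],
    [0,0,0.01],
    [0,0,0.03],
    [0,0,0.03],
    [0,0,0.03],
    [0.01,-0.025,0],
    [0,0,0],
    [0,0,0],
    [0,0,0]
  ],
  "rotation": [
    [0,0,0],
    [0,0,0],
    [0,0,0],
    [0,0,0],
    [0,0,0],
    [0,0,0],
    [0,0,0],
    [0,0,0],
    [0,0,0],
    [0,0,0],
    [0,0,0]
  ],
  "jaw": [0.55,0.55,0.55,0.55,0.37,0.37,0.37,0.37,0.37,0.37,0.37]
}}

```text
time: 26.7
position: [0.6386, 0.1848, 0.2026]
tool_rot: [3.141, -0.001, -3.129]
ft_force: [0.7, -0.2, -0.6]
gripper_width: 0.0603
grip_force: 0.0
```

Run:
```python
from h import *
o=get_obs(); print(o['position'],o['tool_rot'],abs(o['qd']).max()); save('wrist','q3'); save('top','top3')
im=cv2.imread('pics/q3.png'); cv2.imwrite('pics/q3b.png',cv2.resize(im[50:250,100:420+60],None,fx=2.1,fy=2.1,interpolation=cv2.INTER_CUBIC))
```

```text
[0.63864328 0.18482724 0.20263725] [ 3.14148584e+00 -6.30253052e-04 -3.12859284e+00] 0.0047110523555128625
```

View pics/q3b.png

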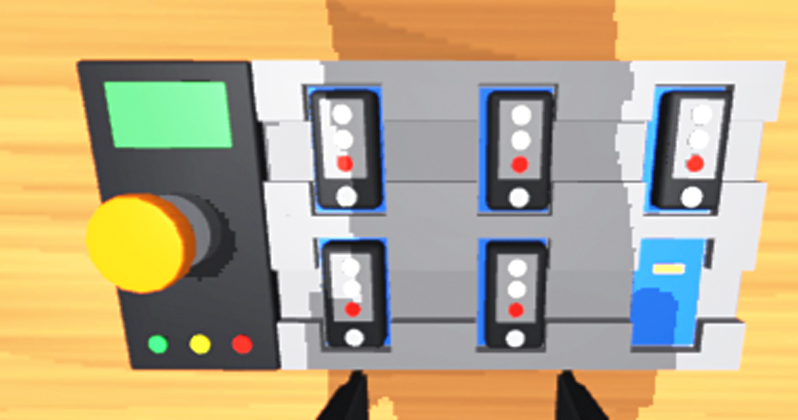

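All five fobs lie flat inside their pockets, with the pocket edges visible all round. The plunger head is at crop pixel (141,243), so next I'll press it with closed fingers.

Emit:
{"fn": "apply_moves", "kwargs": {
  "delta_pos": [
    [-0.0102,-0.0308,0],
    [-0.0102,-0.0308,0],
    [-0.0102,-0.0308,0],
    [-0.0102,-0.0308,0],
    [0,0,-0.02],
    [0,0,-0.02],
    [0,0,-0.01],
    [0,0,-0.005],
    [0,0,-0.004],
    [0,0,-0.003],
    [0,0,0],
    [0,0,0]
  ],
  "rotation": [
    [0,0,0],
    [0,0,0],
    [0,0,0],
    [0,0,0],
    [0,0,0],
    [0,0,0],
    [0,0,0],
    [0,0,0],
    [0,0,0],
    [0,0,0],
    [0,0,0],
    [0,0,0]
  ],
  "jaw": [1,1,1,1,1,1,1,1,1,1,1,1]
}}

```text
time: 28.0
position: [0.5984, 0.0618, 0.1417]
tool_rot: [3.142, 0.001, -3.128]
ft_force: [-2.0, -0.2, 8.2]
gripper_width: 0.0006
grip_force: 4.0
```

Emit:
{"fn": "apply_moves", "kwargs": {
  "delta_pos": [
    [0,0,-0.001],
    [0,0,-0.001],
    [0,0,0],
    [0,0,0]
  ],
  "rotation": [
    [0,0,0],
    [0,0,0],
    [0,0,0],
    [0,0,0]
  ],
  "jaw": [1,1,1,1]
}}

```text
time: 28.4
position: [0.5984, 0.0617, 0.1408]
tool_rot: [-3.142, 0.001, -3.128]
ft_force: [-6.1, 0.1, 18.3]
gripper_width: 0.0001
grip_force: 9.1
```

At the hard stop: the force jumped to 18 N. I'll hold for a second, then release.

Emit:
{"fn": "apply_moves", "kwargs": {
  "delta_pos": [
    [0,0,0],
    [0,0,0],
    [0,0,0],
    [0,0,0],
    [0,0,0],
    [0,0,0],
    [0,0,0],
    [0,0,0],
    [0,0,0],
    [0,0,0]
  ],
  "rotation": [
    [0,0,0],
    [0,0,0],
    [0,0,0],
    [0,0,0],
    [0,0,0],
    [0,0,0],
    [0,0,0],
    [0,0,0],
    [0,0,0],
    [0,0,0]
  ],
  "jaw": [1,1,1,1,1,1,1,1,1,1]
}}

```text
time: 29.4
position: [0.5984, 0.0618, 0.1408]
tool_rot: [-3.142, 0.001, -3.128]
ft_force: [-6.4, -0.5, 17.9]
gripper_width: 0.0005
grip_force: 9.1
```

Emit:
{"fn": "apply_moves", "kwargs": {
  "delta_pos": [
    [0,0,0.01],
    [0,0,0.02],
    [0,0,0.03],
    [0,0,0.03],
    [0,0,0.03],
    [0,0,0.03],
    [0,0,0.03],
    [0,0,0],
    [0,0,0]
  ],
  "rotation": [
    [0,0,0],
    [0,0,0],
    [0,0,0],
    [0,0,0],
    [0,0,0],
    [0,0,0],
    [0,0,0],
    [0,0,0],
    [0,0,0]
  ],
  "jaw": [1,1,1,1,0.5,0.5,0.5,0.5,0.5]
}}

```text
time: 30.3
position: [0.5981, 0.0617, 0.3193]
tool_rot: [3.141, 0.001, -3.128]
ft_force: [0.2, 1.0, -1.0]
gripper_width: 0.0349
grip_force: 0.0
```

Emit:
{"fn": "apply_moves", "kwargs": {
  "delta_pos": [
    [-0.0036,-0.0424,0.006],
    [-0.0036,-0.0424,0.006],
    [-0.0036,-0.0424,0.006],
    [-0.0036,-0.0424,0.006],
    [-0.0036,-0.0424,0.006],
    [0,0,0],
    [0,0,0],
    [0,0,0],
    [0,0,0]
  ],
  "rotation": [
    [0,0,0],
    [0,0,0],
    [0,0,0],
    [0,0,0],
    [0,0,0],
    [0,0,0],
    [0,0,0],
    [0,0,0],
    [0,0,0]
  ],
  "jaw": [0.37,0.37,0.37,0.37,0.37,0.37,0.37,0.37,0.37]
}}

```text
time: 31.2
position: [0.5803, -0.1495, 0.3482]
tool_rot: [3.141, -0.001, -3.127]
ft_force: [-0.1, 0.1, 0.0]
gripper_width: 0.0598
grip_force: 0.0
```

Run:
```python
from h import *
print(get_obs()['position'],abs(get_obs()['qd']).max()); save('wrist','r1')
```

```text
[ 0.58027208 -0.14953483  0.34824387] 0.0037750127326134646
```

Emit:
{"fn": "apply_moves", "kwargs": {
  "delta_pos": [
    [0,-0.04,0],
    [0,-0.04,0],
    [0,-0.04,0],
    [0,-0.04,0],
    [0,0,0],
    [0,0,0],
    [0,0,0],
    [0,0,0]
  ],
  "rotation": [
    [0,0,0],
    [0,0,0],
    [0,0,0],
    [0,0,0],
    [0,0,0],
    [0,0,0],
    [0,0,0],
    [0,0,0]
  ],
  "jaw": [0.37,0.37,0.37,0.37,0.37,0.37,0.37,0.37]
}}

```text
time: 32.05
position: [0.5805, -0.3093, 0.349]
tool_rot: [3.141, 0.0, -3.127]
ft_force: [0.8, 0.3, 0.5]
gripper_width: 0.06
grip_force: 0.0
```

Run:
```python
from h import *
print(get_obs()['position'],abs(get_obs()['qd']).max()); save('wrist','r2')
a=cv2.imread('pics/r1.png')[20:260];b=cv2.imread('pics/r2.png')[20:260]
cv2.imwrite('pics/r12.png',cv2.resize(np.vstack([a,b]),(800,600),interpolation=cv2.INTER_CUBIC))
```

```text
[ 0.58048514 -0.30934015  0.34899046] 0.004296569722001129
```

View pics/r12.png

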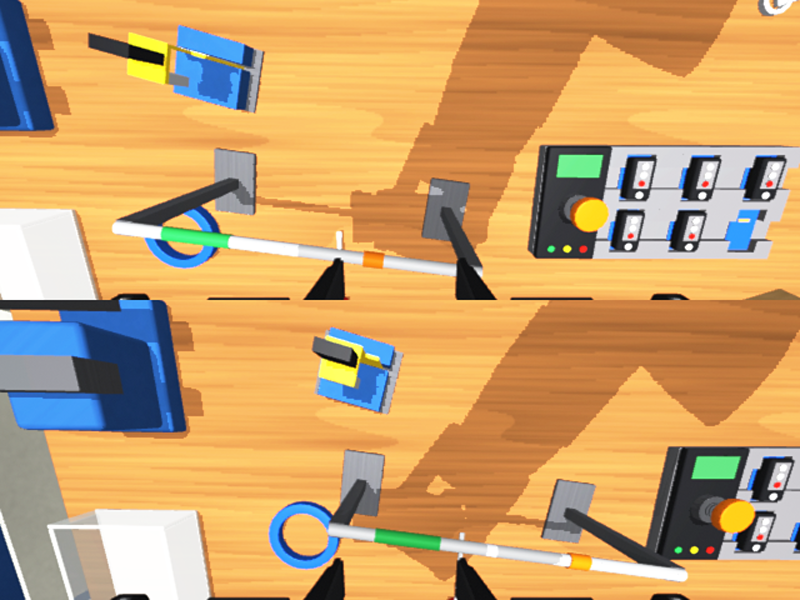

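The rail is visible with its green band (r1 (195,238), r2 (407,539)) and orange mark (r1 (373,260), r2 (580,562)). The hanger's steel lip faces world +x. I'll enlarge the tab and measure the bands.

Run:
```python
from h import *
a=cv2.imread('pics/r1.png')[35:110,60:220];b=cv2.imread('pics/r2.png')[35:110,220:380]
cv2.imwrite('pics/tab.png',cv2.resize(np.vstack([a,b]),(640,600),interpolation=cv2.INTER_CUBIC))
C={}
for f,g,o in (('r1',(156,210),(298,228)),('r2',(326,211),(464,230))):
    hsv=cv2.cvtColor(cv2.imread(f'pics/{f}.png'),cv2.COLOR_BGR2HSV)
    for nm,lo,hi,c in(('g',(50,120,60),(75,255,255),g),('o',(8,215,120),(17,255,255),o)):
        m=cv2.inRange(hsv,lo,hi); k=np.zeros_like(m); cv2.rectangle(k,(c[0]-35,c[1]-18),(c[0]+35,c[1]+18),255,-1) if nm=='g' else cv2.rectangle(k,(c[0]-14,c[1]-12),(c[0]+14,c[1]+12),255,-1)
        m&=k; n,l,s,cc=cv2.connectedComponentsWithStats(m); i=1+np.argmax(s[1:,4]); C[f,nm]=cc[i]; print(f,nm,cc[i].round(1),s[i],back(f,cc[i],.19).round(4))
for nm in'go': print(nm,tri([(f,C[f,nm]) for f in('r1','r2')]))
```

```text
r1 g [155.5 209.4] [129 201  55  18 578] [ 0.5878 -0.305   0.19  ]
r1 o [298.8 224.5] [292 221  15   8  87] [ 0.6013 -0.1682  0.19  ]
r2 g [325.8 211.2] [300 203  53  17 576] [ 0.5879 -0.3022  0.19  ]
r2 o [463.3 224.1] [456 223  16   3  29] [ 0.5991 -0.168   0.19  ]
g (array([ 0.58627341, -0.30235361,  0.19425312]), [[-0.0, 0.0], [0.0, -0.0]])
o (array([ 0.59991571, -0.16817631,  0.19068163]), [[0.0, -1.1], [0.1, 1.0]])
```

View pics/tab.png

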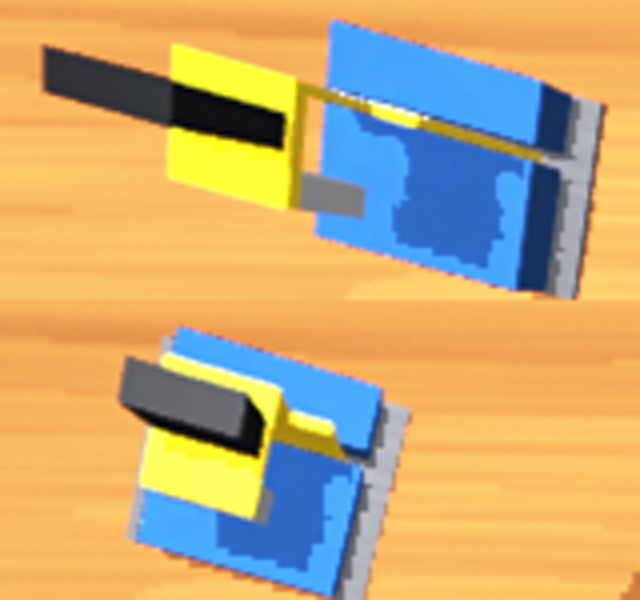

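The tab top face centres are at r1 crop (108,86) and r2 crop (184,397). The lip is on the +x side.

Run:
```python
from h import *
r1=lambda x,y:np.array([(x+.5)/4-.5+60,(y+.5)/4-.5+35]); r2=lambda x,y:np.array([(x+.5)/4-.5+220,(y-300+.5)/4-.5+35])
print(tri([('r1',r1(108,86)),('r2',r2(184,397))]))
for f,p in(('r1',r1(108,86)),('r2',r2(184,397))): print(back(f,p,.165).round(4))
# tab yaw from top-face long edges
for f,a,b in(('r2',r2(128,357),r2(250,393)),('r2',r2(120,400),r2(240,435)),('r1',r1(44,47),r1(172,80)),('r1',r1(44,92),r1(172,125))):
    A=back(f,a,.165);B=back(f,b,.165);d=B-A;print('yaw',np.degrees(np.arctan2(-d[0],d[1])).round(1),np.linalg.norm(d).round(4))
print(back('top0',((563.5+.5)/6-.5+340,(378+.5)/6-.5+165),.165))
# rail line
for f,p in(('r1',(95,183)),('r2',(265,204))):
    hsv=cv2.cvtColor(cv2.imread(f'pics/{f}.png'),cv2.COLOR_BGR2HSV)
    g=cv2.inRange(hsv,(0,0,110),(180,40,255))|cv2.inRange(hsv,(50,120,60),(75,255,255))
    xs=range(p[0]+5,p[0]+150); c=[]
    for x in xs:
        y0=p[1]+ (x-p[0])*.155 if f=='r1' else p[1]+(x-p[0])*.12
        y=np.arange(int(y0-14),int(y0+22)); r=g[y,x]>0
        if 4<r.sum()<14: c.append((x,y[r].mean()))
    c=np.array(c); k=np.polyfit(c[:,0],c[:,1],1); res=c[:,1]-np.polyval(k,c[:,0]); c=c[abs(res)<1.5]; k=np.polyfit(c[:,0],c[:,1],1)
    A=back(f,(p[0],np.polyval(k,p[0])),.19);B=back(f,(p[0]+150,np.polyval(k,p[0]+150)),.19);d=B-A
    print(f,len(c),A.round(4),B.round(4),'rail yaw',np.degrees(np.arctan2(-d[0],d[1])))
```

```text
(array([ 0.45200027, -0.35880187,  0.1652154 ]), [[0.0, 0.1], [-0.0, -0.1]])
[ 0.4519 -0.359   0.165 ]
[ 0.452  -0.3588  0.165 ]
yaw -14.2 0.0279
yaw -14.2 0.0277
yaw -13.0 0.0277
yaw -13.1 0.028
[ 0.44992755 -0.35542841  0.165     ]
r1 114 [ 0.5794 -0.3607  0.19  ] [ 0.5984 -0.2203  0.19  ] rail yaw -7.703200393383581
r2 138 [ 0.5807 -0.3602  0.19  ] [ 0.5986 -0.2152  0.19  ] rail yaw -7.042119367839075
```

Emit:
{"fn": "apply_moves", "kwargs": {
  "delta_pos": [
    [-0.0321,-0.0124,-0.02],
    [-0.0321,-0.0124,-0.02],
    [-0.0321,-0.0124,-0.02],
    [-0.0322,-0.0123,-0.02],
    [0,0,0],
    [0,0,0],
    [0,0,-0.03],
    [0,0,-0.02],
    [0,0,-0.012],
    [0,0,0],
    [0,0,0]
  ],
  "rotation": [
    [0,0,-0.063],
    [0,0,-0.063],
    [0,0,-0.063],
    [0,0,-0.063],
    [0,0,0],
    [0,0,0],
    [0,0,0],
    [0,0,0],
    [0,0,0],
    [0,0,0],
    [0,0,0]
  ],
  "jaw": [0.37,0.37,0.37,0.37,0.37,0.37,0.37,0.37,0.37,0.37,0.37]
}}

```text
time: 33.2
position: [0.4524, -0.3602, 0.2075]
tool_rot: [-3.141, 0.001, 2.904]
ft_force: [0.6, -0.4, 0.1]
gripper_width: 0.0601
grip_force: 0.0
```

Run:
```python
from h import *
o=get_obs();print(o['position'],o['tool_rot'],o['ft_force']); save('wrist','g1')
im=cv2.imread('pics/g1.png'); cv2.imwrite('pics/g1b.png',cv2.resize(im[100:300,160:480],None,fx=2.4,fy=2.4,interpolation=cv2.INTER_CUBIC))
```

```text
[ 0.45243063 -0.36017218  0.20754469] [-3.14115093e+00  9.08457125e-04  2.90350933e+00] [ 0.58199157 -0.39785533  0.05658468]
```

View pics/g1b.png

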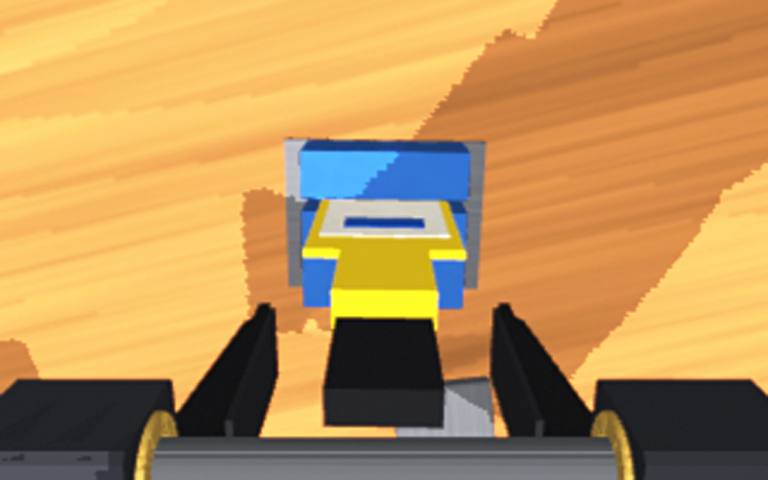

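The tab stands centred between the fingers (crop (384,370)). Now close and lift straight up.

Emit:
{"fn": "apply_moves", "kwargs": {
  "delta_pos": [
    [0,0,0],
    [0,0,0],
    [0,0,0],
    [0,0,0],
    [0,0,0],
    [0,0,0.005],
    [0,0,0.01],
    [0,0,0.02],
    [0,0,0.03],
    [0,0,0.04],
    [0,0,0],
    [0,0,0]
  ],
  "rotation": [
    [0,0,0],
    [0,0,0],
    [0,0,0],
    [0,0,0],
    [0,0,0],
    [0,0,0],
    [0,0,0],
    [0,0,0],
    [0,0,0],
    [0,0,0],
    [0,0,0],
    [0,0,0]
  ],
  "jaw": [0.9,0.9,0.9,0.9,0.9,0.9,0.9,0.9,0.9,0.9,0.9,0.9],
  "grip_force": 25
}}

```text
time: 34.45
position: [0.4516, -0.3601, 0.3129]
tool_rot: [-3.141, 0.002, 2.903]
ft_force: [-0.0, 0.7, -1.3]
gripper_width: 0.0278
grip_force: 25.0
```

Emit:
{"fn": "apply_moves", "kwargs": {
  "delta_pos": [
    [0,0,0.016],
    [0.0272,0.0112,0],
    [0.0272,0.0112,0],
    [0.0272,0.0112,0],
    [0.0272,0.0112,0],
    [0.0272,0.0112,0],
    [0,0,0],
    [0,0,0],
    [0,0,0],
    [0,0,0]
  ],
  "rotation": [
    [0,0,0],
    [0,0,0.0226],
    [0,0,0.0226],
    [0,0,0.0226],
    [0,0,0.0226],
    [0,0,0.0226],
    [0,0,0],
    [0,0,0],
    [0,0,0],
    [0,0,0]
  ],
  "jaw": [0.9,0.9,0.9,0.9,0.9,0.9,0.9,0.9,0.9,0.9]
}}

```text
time: 35.45
position: [0.5869, -0.3048, 0.3277]
tool_rot: [3.141, -0.0, 3.014]
ft_force: [-1.1, -0.3, -0.5]
gripper_width: 0.0281
grip_force: 25.0
```

Run:
```python
from h import *
o=get_obs();print(o['position'],o['tool_rot'],o['ft_force']); save('side','s1'); save('wrist','g2')
a=cv2.imread('pics/s1.png')
u=proj('s1',[.5876,-.304,.19]).astype(int); print(u, proj('s1',o['position']))
c=a[max(u[1]-75,0):u[1]+50,u[0]-80:u[0]+80]
b=cv2.imread('pics/g2.png')[180:300,240:400]
cv2.imwrite('pics/s1b.png',np.vstack([cv2.resize(c,(480,375),interpolation=cv2.INTER_CUBIC),cv2.resize(b,(480,220))]))
```

```text
[ 0.58685149 -0.30475857  0.32766747] [ 3.14138533e+00 -4.59478744e-04  3.01434583e+00] [-1.10174334 -0.34080762 -0.4695051 ]
[375 287] [381.8234987  247.29015049]
```

View pics/s1b.png

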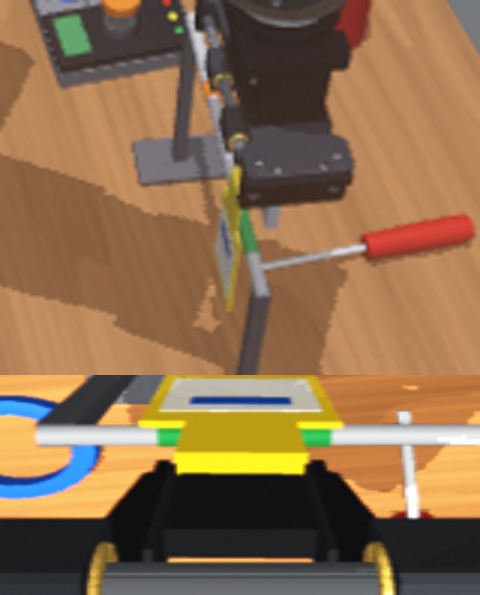

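The hanger straddles the rail over the green band, with the plate on the near side, the lip beyond and the mouth above the bar. Lowering it now.

Emit:
{"fn": "apply_moves", "kwargs": {
  "delta_pos": [
    [0,0,-0.02],
    [0,0,-0.012],
    [0,0,-0.006],
    [0,0,-0.003],
    [0,0,0],
    [0,0,0]
  ],
  "rotation": [
    [0,0,0],
    [0,0,0],
    [0,0,0],
    [0,0,0],
    [0,0,0],
    [0,0,0]
  ],
  "jaw": [0.9,0.9,0.9,0.9,0.9,0.9]
}}

```text
time: 36.15
position: [0.5878, -0.3043, 0.2872]
tool_rot: [-3.141, 0.001, 3.015]
ft_force: [-0.3, -0.3, -0.6]
gripper_width: 0.0277
grip_force: 25.0
```

Emit:
{"fn": "apply_moves", "kwargs": {
  "delta_pos": [
    [0,0,-0.0015],
    [0,0,-0.0015],
    [0,0,0],
    [0,0,0]
  ],
  "rotation": [
    [0,0,0],
    [0,0,0],
    [0,0,0],
    [0,0,0]
  ],
  "jaw": [0.9,0.9,0.9,0.9]
}}

```text
time: 36.55
position: [0.5877, -0.3042, 0.2838]
tool_rot: [3.142, 0.0, 3.016]
ft_force: [0.6, -0.0, -1.6]
gripper_width: 0.028
grip_force: 25.0
```

Emit:
{"fn": "apply_moves", "kwargs": {
  "delta_pos": [
    [0,0,-0.001],
    [0,0,-0.001],
    [0,0,0],
    [0,0,0]
  ],
  "rotation": [
    [0,0,0],
    [0,0,0],
    [0,0,0],
    [0,0,0]
  ],
  "jaw": [0.9,0.9,0.9,0.9]
}}

```text
time: 36.95
position: [0.5877, -0.3042, 0.2828]
tool_rot: [-3.141, 0.001, 3.016]
ft_force: [-2.1, 1.1, 6.4]
gripper_width: 0.0279
grip_force: 25.0
```

Emit:
{"fn": "apply_moves", "kwargs": {
  "delta_pos": [
    [0,0,0.0008],
    [0.0009,0.007,0],
    [0.0016,0.0128,0],
    [0.0016,0.0128,0],
    [0.0016,0.0128,0],
    [0.0016,0.0128,0],
    [0.0016,0.0128,0],
    [0.0016,0.0128,0],
    [0.0016,0.0128,0],
    [0.0016,0.0128,0],
    [0,0,0],
    [0,0,0]
  ],
  "rotation": [
    [0,0,0],
    [0,0,0],
    [0,0,0],
    [0,0,0],
    [0,0,0],
    [0,0,0],
    [0,0,0],
    [0,0,0],
    [0,0,0],
    [0,0,0],
    [0,0,0],
    [0,0,0]
  ],
  "jaw": [0.9,0.9,0.9,0.9,0.9,0.9,0.9,0.9,0.9,0.9,0.9,0.9]
}}

```text
time: 38.15
position: [0.6016, -0.1928, 0.2828]
tool_rot: [3.139, 0.0, 3.016]
ft_force: [0.7, 5.0, 7.4]
gripper_width: 0.0276
grip_force: 25.0
```

Emit:
{"fn": "apply_moves", "kwargs": {
  "delta_pos": [
    [0.0011,0.0088,0],
    [0.0011,0.0088,0],
    [0.0011,0.0087,0],
    [0,0,0],
    [0,0,0],
    [0,0,0],
    [0,0,0]
  ],
  "rotation": [
    [0,0,0],
    [0,0,0],
    [0,0,0],
    [0,0,0],
    [0,0,0],
    [0,0,0],
    [0,0,0]
  ],
  "jaw": [0.9,0.9,0.9,0.9,0.9,0.9,0.9]
}}

```text
time: 38.85
position: [0.6049, -0.1669, 0.2828]
tool_rot: [3.14, 0.0, 3.016]
ft_force: [1.0, 4.5, 6.3]
gripper_width: 0.0278
grip_force: 25.0
```

Emit:
{"fn": "apply_moves", "kwargs": {
  "delta_pos": [
    [0,0,0],
    [0,0,0],
    [0,0,0],
    [0,0,0],
    [0,0,0],
    [0,0,0.01],
    [0,0,0.03],
    [0,0,0.03],
    [0,0,0.03]
  ],
  "rotation": [
    [0,0,0],
    [0,0,0],
    [0,0,0],
    [0,0,0],
    [0,0,0],
    [0,0,0],
    [0,0,0],
    [0,0,0],
    [0,0,0]
  ],
  "jaw": [0.55,0.55,0.45,0.37,0.37,0.37,0.37,0.37,0.37]
}}

```text
time: 39.75
position: [0.6045, -0.1685, 0.3845]
tool_rot: [-3.142, 0.0, 3.015]
ft_force: [0.2, -0.6, -1.2]
gripper_width: 0.0601
grip_force: 0.0
```

Emit:
{"fn": "apply_moves", "kwargs": {
  "delta_pos": [
    [0,0,0.04],
    [0,0,0.04],
    [0,0,0],
    [0,0,0],
    [0,0,0],
    [0,0,0]
  ],
  "rotation": [
    [0,0,0],
    [0,0,0],
    [0,0,0],
    [0,0,0],
    [0,0,0],
    [0,0,0]
  ],
  "jaw": [0.37,0.37,0.37,0.37,0.37,0.37]
}}

```text
time: 40.35
position: [0.6046, -0.1685, 0.4614]
tool_rot: [3.141, -0.002, 3.015]
ft_force: [0.3, 0.0, -0.7]
gripper_width: 0.0597
grip_force: 0.0
```

Run:
```python
from h import *
save('wrist','e1'); save('side','e2')
im=cv2.imread('pics/e1.png');hsv=cv2.cvtColor(im,cv2.COLOR_BGR2HSV)
y=cv2.inRange(hsv,(24,170,90),(34,255,255))
n,l,s,c=cv2.connectedComponentsWithStats(y)
for i in range(1,n):
    if s[i][4]>40: print('yel',c[i].round(1),s[i])
# predicted bridge top centre & corners & rail points
a=np.radians(-7.2);R=lambda x,yy,z:[.6035+np.cos(a)*x-np.sin(a)*yy,-.1685+np.sin(a)*x+np.cos(a)*yy,.195+z]
for nm,p in dict(tabtop=R(0,0,.046),b1=R(-13,-15,6),).items(): pass
print('tab',proj('e1',R(0,0,.046)),'bridge-x edge',proj('e1',R(-.013,-.015,.006)),proj('e1',R(-.013,.015,.006)),'plate low',proj('e1',R(-.013,-.027,-.115)),proj('e1',R(-.013,.027,-.115)),'rail top edge',)
d=(im.max(2)<60).astype(np.uint8)
t=proj('e1',R(0,0,.046)).astype(int);print('dark around tab rows:')
for r in range(t[1]-12,t[1]+14,4): print(r,''.join('#' if d[r,x] else ('y' if y[r,x] else '.') for x in range(t[0]-30,t[0]+31)))
# plunger & fobs check in top image later
h2=cv2.cvtColor(cv2.imread('pics/e2.png'),cv2.COLOR_BGR2HSV);y2=cv2.inRange(h2,(22,150,70),(34,255,255))
n,l,s,c=cv2.connectedComponentsWithStats(y2)
for i in range(1,n):
    if s[i][4]>20: print('side yel',c[i].round(1),s[i])
print('pred plate corners',[proj('e2',R(-.0115,q,z)).round(0).tolist() for q in(-.027,.027) for z in(-.03,-.115)])
```

```text
yel [452.7 141.9] [443 132  21  21 331]
yel [321.2 168.7] [302 157  39  21 374]
yel [321.  192.5] [310 192  23   2  46]
tab [318.53813671 186.62560746] bridge-x edge [306.96998285 168.83196214] [330.30201078 168.83573346] plate low [302.98517417 154.84874565] [334.73051381 154.85449915] rail top edge
dark around tab rows:
174 ......................yyyyyyyyyyyyyyyyyyyyyy.................
178 .......................#####################.................
182 .......................######################................
186 .......................######################................
190 .......................######################................
194 .............................................................
198 .............................................................
side yel [363.9 242.3] [357 234  17  25 147]
pred plate corners [[360.0, 257.0], [358.0, 279.0], [356.0, 240.0], [354.0, 262.0]]
```

Run:
```python
from h import *
hsv=cv2.cvtColor(cv2.imread('pics/e1.png'),cv2.COLOR_BGR2HSV)
o=cv2.inRange(hsv,(5,190,110),(18,255,255)); y,x=np.nonzero(o[165:215,285:360]); print(len(x), sorted(set((x+285).tolist())), sorted(set((y+165).tolist())))
save('top','e3')
im=cv2.imread('pics/e1.png'); 
for r in range(172,206,3): print(r,[tuple(int(v) for v in hsv[r,c]) for c in (298,304,308,336,340,346)])
```

```text
0 [] []
172 [(14, 176, 185), (13, 178, 191), (13, 178, 193), (13, 177, 199), (14, 178, 201), (12, 158, 139)]
175 [(105, 8, 200), (102, 6, 202), (108, 6, 202), (102, 5, 253), (105, 6, 254), (100, 3, 253)]
178 [(105, 2, 243), (105, 2, 243), (110, 3, 246), (0, 0, 255), (0, 0, 255), (0, 0, 255)]
181 [(12, 38, 190), (11, 36, 189), (11, 39, 189), (12, 43, 188), (12, 41, 186), (11, 42, 184)]
184 [(14, 174, 208), (14, 174, 209), (14, 175, 211), (13, 174, 195), (13, 174, 193), (13, 172, 199)]
187 [(14, 172, 207), (14, 173, 205), (13, 171, 204), (14, 170, 211), (14, 171, 212), (14, 173, 208)]
190 [(14, 173, 206), (14, 172, 211), (14, 173, 215), (13, 174, 204), (14, 172, 203), (13, 172, 200)]
193 [(13, 176, 200), (14, 173, 204), (14, 173, 208), (14, 172, 209), (14, 171, 210), (14, 172, 203)]
196 [(13, 173, 204), (14, 172, 207), (13, 171, 210), (13, 174, 204), (14, 174, 204), (14, 174, 204)]
199 [(17, 163, 251), (18, 153, 253), (14, 174, 224), (14, 174, 198), (13, 173, 197), (13, 171, 198)]
202 [(17, 145, 250), (18, 150, 251), (18, 152, 251), (13, 173, 196), (13, 173, 193), (13, 172, 191)]
205 [(11, 78, 225), (18, 154, 250), (18, 156, 249), (14, 172, 210), (14, 173, 206), (13, 172, 200)]
```

The bare rail is white on both sides of the bridge, so the mark lies hidden under it and the hanger is within about 7 mm of centre. Handing in.

```bash
python3 -c "
from h import *
print(job.sign_off())"
```

```text
the job is handed in; nothing more can be done
None
```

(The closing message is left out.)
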